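# Load the drive-wiping dock and start it with a spudger

## Task

Wipe the customers' drives: stand every drive that lies on the mat in a bay of the dock, one to a bay, contacts down and fully home (they are too wide to pick up flat; the rail is there to tip them upright against). When all are in, take the spudger from its stand, press the recessed start button with it and hold it fully in for a second, then put the spudger back point down in its stand hole. Leave the other things on the bench where they are.

Things in the scene. Friction and masses are not known exactly. Their poses are not given: they have to be found in the camera images.
- rail: Bench stop: an aluminium angle fixed to the bench, 420 mm long, 45 mm high. Origin: on the bench, middle of its front face. y runs along the rail; x is level, square to the face and points into the rail: the drives lie on its -x side and can be pushed against it along +x. The upright leg is 8 mm thick; behind it a foot 5 mm high reaches to x = +48 mm.
- drive0: Hard drive in an aluminium sled, about 0.25 kg; may be absent; all alike. Body 104 x 90 x 22 mm thick plus a 12 mm pull lip (116 mm over all). Origin: on the underside plane, mid-length of the 116 mm, mid-width. x runs from the contact end (x = -58 mm) to the lip end (+58 mm), z out of the top face. It starts flat, top face up, contact end towards the rail. In a bay x points up; either face may look either way.
- drive1: Hard drive in an aluminium sled, about 0.25 kg; may be absent; all alike. Body 104 x 90 x 22 mm thick plus a 12 mm pull lip (116 mm over all). Origin: on the underside plane, mid-length of the 116 mm, mid-width. x runs from the contact end (x = -58 mm) to the lip end (+58 mm), z out of the top face. It starts flat, top face up, contact end towards the rail. In a bay x points up; either face may look either way.
- drive2: Hard drive in an aluminium sled, about 0.25 kg; may be absent; all alike. Body 104 x 90 x 22 mm thick plus a 12 mm pull lip (116 mm over all). Origin: on the underside plane, mid-length of the 116 mm, mid-width. x runs from the contact end (x = -58 mm) to the lip end (+58 mm), z out of the top face. It starts flat, top face up, contact end towards the rail. In a bay x points up; either face may look either way.
- drive0_contacts (a point): Middle of drive0's contact end face (black end cap with a brass strip), 11 mm above the mat when it lies flat; its axes are the drive's.
- drive1_contacts (a point): Middle of drive1's contact end face (black end cap with a brass strip), 11 mm above the mat when it lies flat; its axes are the drive's.
- drive2_contacts (a point): Middle of drive2's contact end face (black end cap with a brass strip), 11 mm above the mat when it lies flat; its axes are the drive's.
- drive0_lip (a point): Middle of the underside of drive0's black pull lip, which is 12 mm long (x = 46 to 58 mm), 90 mm wide and 5 mm thick, flush with the top face: flat, its underside is 17 mm above the mat, so that a fingertip goes under it; its axes are the drive's.
- drive1_lip (a point): Middle of the underside of drive1's black pull lip, which is 12 mm long (x = 46 to 58 mm), 90 mm wide and 5 mm thick, flush with the top face: flat, its underside is 17 mm above the mat, so that a fingertip goes under it; its axes are the drive's.
- drive2_lip (a point): Middle of the underside of drive2's black pull lip, which is 12 mm long (x = 46 to 58 mm), 90 mm wide and 5 mm thick, flush with the top face: flat, its underside is 17 mm above the mat, so that a fingertip goes under it; its axes are the drive's.
- dock: Drive-wiping dock, 208 x 130 mm, 70 mm high, fixed. Origin: middle of its underside. Three bays open upwards in a row along x at x = -20, 30, 80 mm; each mouth is 28 mm (x) by 98 mm (y), 45 mm deep from the top (z = 70 mm) to a floor at z = 25 mm; ribs between bays 22 mm. A standing drive projects 71 mm. The lower white control deck (top at z = 50 mm) is at the -x end, x = -104 to -44 mm.
- bay0 (a point): Middle of the floor of the dock's bay 0 (bay 0 is next to the control deck), 45 mm below the mouth; its axes are the dock's.
- bay1 (a point): Middle of the floor of the dock's bay 1 (bay 0 is next to the control deck), 45 mm below the mouth; its axes are the dock's.
- bay2 (a point): Middle of the floor of the dock's bay 2 (bay 0 is next to the control deck), 45 mm below the mouth; its axes are the dock's.
- start_hole (a point): Middle of the mouth of the start button's hole in the control deck, at the level of the deck. The hole is 15 mm across and upright; the black button's face (12 mm across) lies 5 mm below the deck.
- start (a joint): Travel of the start button in m: 0 out, 0.004 fully in; it moves straight down, needs about 4 N and springs back.
- stand: Grey tool stand, 70 x 70 x 75 mm, fixed. Origin: centre of its underside.
- stand_hole (a point): Middle of the mouth of the stand's upright hole, on its top: 15 mm across and 69 mm deep.
- spudger: Black nylon spudger (a stylus), a round stick 12 mm across and 150 mm long whose lowest 26 mm taper to a flat point 5 mm across; 20 g. It stands point down in the stand's hole with 81 mm showing. Origin: middle of the point; z axis along the stick, from the point to the blunt end.
- spool: Solder spool, 52 mm across, 40 mm high: to be left alone.
- flux: Small amber flux jar, 42 mm across: to be left alone.
- tweezers: Steel tweezers, about 120 mm long, lying on the mat: to be left alone.
- dish: Steel screw dish, 80 x 60 x 16 mm: to be left alone.

How it is judged:
By the outcome, as a careful person would: the job done as asked, in the order asked, and still so for the second after the job is handed in, with the robot touching nothing.
Of drive0, drive1, drive2 only 2 to 3 are there at a start; the rules pass over those that are not, and their reading is None.
At some moment in a run one of drive0, drive1, drive2 may be knocked a few centimetres aside while the robot is not near it.
It also fails if it takes over 210 s, if anything falls off the work surface, if the arm or the gripper's body presses on something with over 40 N, if the wrist force passes 120 N, or if a joint passes its speed limit or range.

## Robot

A 6-joint arm with a two-finger parallel gripper is mounted at the origin on the work surface. World frame = base frame: x ahead of the robot, y to its left, z up, the work surface at z = 0. Lengths are in mm, angles in rad, forces in N, time in s.
With the tool pointing down it reaches from about 350 to 975 mm from the base axis. Payload 7.1 kg.
Tool frame: the origin (TCP) lies at the very end of the fingers, on their centre line; the grasp point (between the pads) lies 19 mm behind it; y points along the fingers, z is the direction in which the jaws open and shut, and the axes are right-handed (so a half turn about y gives the same grasp; the last joint's range is limited). The gripper opens to 88 mm and grips with 3 to 60 N. Pads are 20 mm wide; open, the fingers measure 115 mm over their backs; the gripper's body (75 mm by 178 mm) begins 61 mm behind the grasp point.
Start: joints at [-1.171, 0.423, 1.63, -0, 1.089, -0.019], TCP at [254.18, -570.962, 222.675] pointing down, gripper open.
Joint ranges: [-3, 3], [-0.9, 2.11], [0.09, 2.58], [-1.31, 4.45], [0.11, 2.69], [-2.54, 2.54]. Speed limits (rad/s): [2.39, 2.39, 3.01, 3.14, 3.14, 3.14].

## Interface

Orientations are given as a rotation vector (axis times angle).
In Python, from workcell import ctrl gives the robot as it stands.
- The arm moves only by the shell command python3 -m jog 'ROWS'. ROWS is JSON, a list of rows, each a list of 3 entries, a list of its own where there are three numbers: the opening, from 0 (shut) to 1 (fully open), then the shift along the tool's x, y, z in cm, then the turn, a rotation vector about the tool's x, y, z in rad. In form: [[claw, [dx, dy, dz], [wx, wy, wz]], ...]. A call has 1 to 8 rows; each row is the pose to reach, as a shift and turn from the pose commanded when the call began, along the tool's axes at that moment; what a row does not reach only later rows make up. A row lasts 1/10 s, in which the tool goes at most 50 mm and 8.59 degrees, less where a joint would pass 70% of its speed; a pose out of reach is approached as far as the arm can. A call with a gripper value outside its range is refused whole. The fingers move at their own pace and stop on an object; the grip force is fixed at half the most. Time passes only in rows, so rows that repeat a pose let the fingers close. It gives the time, the measured TCP pose, the force and the opening at its end, in the units of the state.
- ctrl.get_obs(): the state, without advancing time (a new reading comes with each control period).
- ctrl.get_image(name): name is "side" or "top" or "wrist"; returns a dict with "color" (400x640x3 uint8, red, green, blue), "z_map" (400x640 float32, mm along the optical axis (not along the pixel's ray), 0 where there is no reading), "fx", "fy", "cx", "cy" (pixels), "pose" (4x4, takes a point from camera to world coordinates). Camera axes: x right, y down, z forward; pixel columns grow to the right and rows downward; lengths in mm; the calibration is good to about 2 mm. A picture is of the moment at which its call begins.
- ctrl.close_job(): hands the job in, once; it reports no verdict.
The state is a dict: "t": time; "qpos": joint angles; "qvel": joint speeds; "joint_torque": joint torques, N m; "ee_pos": TCP position; "orientation": TCP orientation; "ft_force": force on the tool from outside, world axes, zero at the start; "moment": the same for the moment, N m; "width": finger opening in mm.
Only numpy, scipy, OpenCV 4.12 (cv2) and the standard library are available. Lean on these libraries where they do the work, as an engineer would, in place of code of your own. Each camera call takes 0.05 s, during which the arm holds its last target.

## Working session

There is one attempt and no reset: what is moved stays moved. The work goes in short steps, Python scripts to look and compute and a shell command to move; the robot and the scene stay as the last step left them, time stands still between calls to the robot, and variables do not carry over. Pictures are saved under pics/ and viewed, and the job is handed in when it is done.

```bash
ls; mkdir -p pics; python3 - <<'E'
from workcell import ctrl
import cv2,numpy as np
print(ctrl.get_obs())
for n in ("top","side","wrist"):
    d=ctrl.get_image(n); cv2.imwrite(f"pics/a_{n}.png",d["color"][:,:,::-1]); np.savez(f"pics/a_{n}.npz",**d)
    print(n,d["fx"],d["fy"],d["cx"],d["cy"]);print(np.round(d["pose"],3))
E
```

```text
pics
{'t': 0.0, 'qpos': array([-1.17095379e+00,  4.23847327e-01,  1.63071457e+00,  4.00939452e-06,
        1.08862999e+00, -1.90095078e-02]), 'qvel': array([ 2.84064633e-05,  1.70807460e-03,  1.40353231e-03,  4.06764451e-04,
       -2.94876251e-04,  1.35439403e-03]), 'joint_torque': array([ 3.47889772e-04, -5.44614780e+01, -2.73669899e+01,  6.43321616e-02,
        2.28518673e-02, -1.54951963e-04]), 'ee_pos': array([ 253.9865861 , -570.42598088,  221.88801771]), 'orientation': array([-0.42337926,  1.99215016, -1.98895315]), 'ft_force': array([-0.9115604 ,  0.14418639,  0.31622164]), 'moment': array([ 0.05423294,  0.01324341, -0.01221092]), 'width': 87.68673356539428}
top 479.90356789511503 479.90356789511503 318.8459274832749 201.58441144109295
[[-6.000000e-03 -9.830000e-01  1.830000e-01  3.033410e+02]
 [-1.000000e+00  7.000000e-03  6.000000e-03 -7.106000e+00]
 [-7.000000e-03 -1.830000e-01 -9.830000e-01  1.222575e+03]
 [ 0.000000e+00  0.000000e+00  0.000000e+00  1.000000e+00]]
side 490.30134653662765 490.30134653662765 314.67965708975214 204.99331272984756
[[-9.22000e-01 -2.71000e-01  2.77000e-01  2.25476e+02]
 [-3.88000e-01  6.46000e-01 -6.57000e-01  7.23659e+02]
 [-1.00000e-03 -7.14000e-01 -7.01000e-01  8.53615e+02]
 [ 0.00000e+00  0.00000e+00  0.00000e+00  1.00000e+00]]
wrist 295.8730018132498 295.8730018132498 316.9586758344535 196.95862612550843
[[ 4.06000e-01 -8.71000e-01 -2.77000e-01  3.30495e+02]
 [-9.14000e-01 -3.88000e-01 -1.22000e-01 -5.35659e+02]
 [-1.00000e-03  3.03000e-01 -9.53000e-01  3.85643e+02]
 [ 0.00000e+00  0.00000e+00  0.00000e+00  1.00000e+00]]
```

View pics/a_top.png

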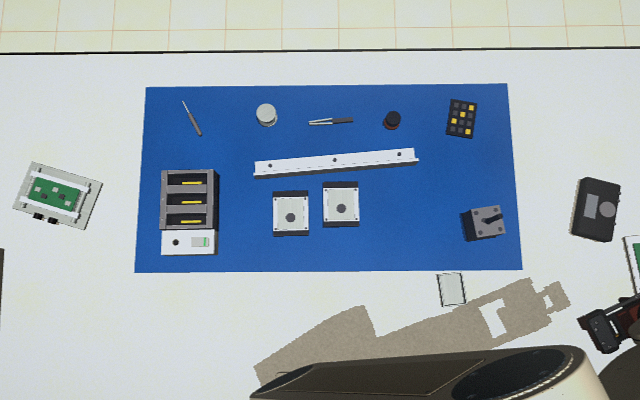

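View pics/a_side.png

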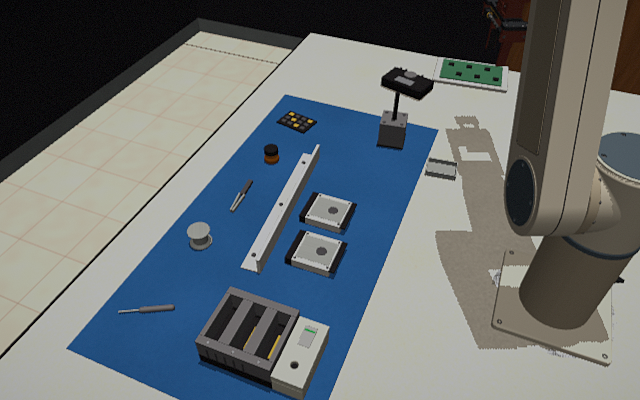

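View pics/a_wrist.png

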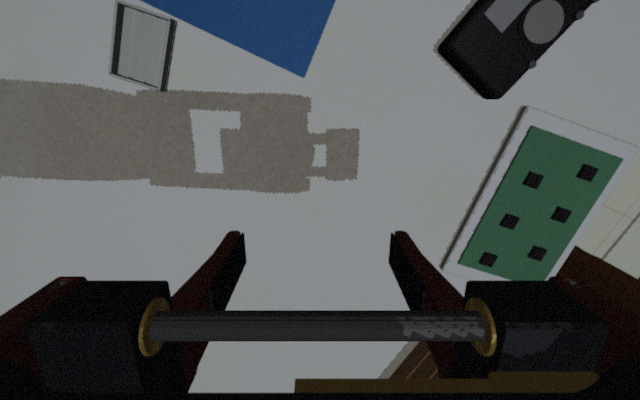

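```bash
cat > h.py <<'E'
import numpy as np,cv2
def load(f): return dict(np.load(f))
def px(d,u,v,z=None,plane=None):
    """pixel->world; plane: intersect with world z=plane, else depth map"""
    r=np.array([(u-d["cx"])/d["fx"],(v-d["cy"])/d["fy"],1.0]);P=d["pose"]
    if plane is not None:
        w=P[:3,:3]@r; return P[:3,3]+w*(plane-P[2,3])/w[2]
    z=d["z_map"][int(round(v)),int(round(u))] if z is None else z
    return P[:3,:3]@(r*z)+P[:3,3]
def cloud(d):
    h,w=d["z_map"].shape;v,u=np.mgrid[:h,:w];z=d["z_map"]
    c=np.stack([(u-d["cx"])/d["fx"]*z,(v-d["cy"])/d["fy"]*z,z],-1)
    W=c@d["pose"][:3,:3].T+d["pose"][:3,3]; W[z==0]=np.nan
    return W
def proj(d,p):
    P=d["pose"];c=P[:3,:3].T@(np.array(p)-P[:3,3]);return np.array([d["fx"]*c[0]/c[2]+d["cx"],d["fy"]*c[1]/c[2]+d["cy"]])
def crop(d,u0,v0,u1,v1,k,f):
    cv2.imwrite(f,cv2.resize(d["color"][v0:v1,u0:u1,::-1],None,fx=k,fy=k,interpolation=cv2.INTER_CUBIC))
E
python3 - <<'E'
from h import *
d=load("pics/a_top.npz")
crop(d,150,140,430,260,2.8,"pics/b1.png"); crop(d,150,160,230,260,6,"pics/b2.png"); crop(d,450,195,520,250,8,"pics/b3.png");crop(d,250,140,430,245,4.4,"pics/b4.png")
s=load("pics/a_side.npz");crop(s,190,280,340,390,5.3,"pics/b5.png")
W=cloud(d)
for u,v in [(300,250),(291,200),(341,195),(291,234),(180,242),(165,200),(489,215),(495,208),(330,163),(350,157)]: print(u,v,W[v,u].round(1))
W=cloud(s)
for u,v in [(320,250),(330,210),(300,380),(395,130)]: print(u,v,W[v,u].round(1))
E
```

```text
300 250 [4.058e+02 4.920e+01 2.000e-01]
291 200 [530.3  71.   27. ]
341 195 [542.4 -56.   26.9]
291 234 [444.6  71.1  19.6]
180 242 [422.7 340.2  53.6]
165 200 [523.9 376.2  72.6]
489 215 [ 480.3 -408.8   79.5]
495 208 [ 497.9 -425.8   75.6]
330 163 [633.1 -29.3   2.6]
350 157 [649.3 -82.1   1.5]
320 250 [487.6  72.4  25.3]
330 210 [513.7 -53.7  23.6]
300 380 [400.5 374.3  50.1]
395 130 [ 450.2 -373.9   61.7]
```

View pics/b4.png

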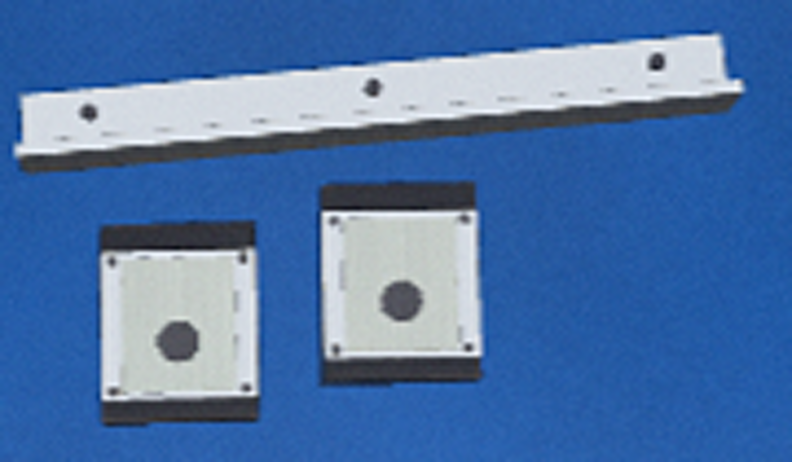

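View pics/b2.png

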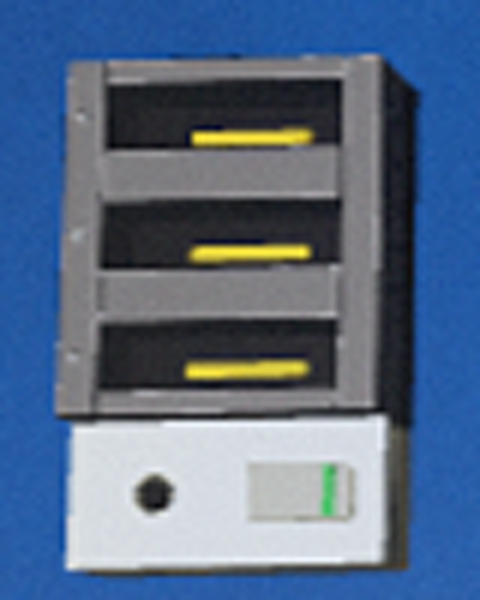

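View pics/b3.png

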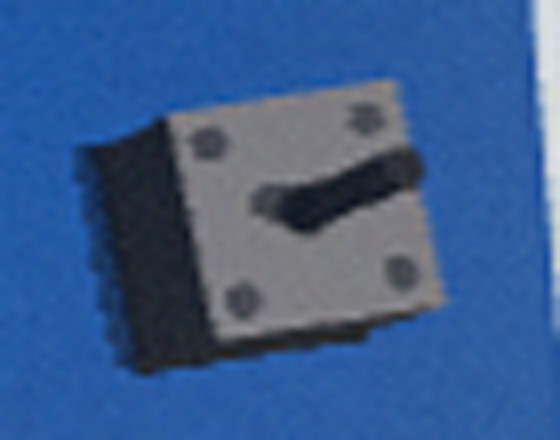

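View pics/b5.png

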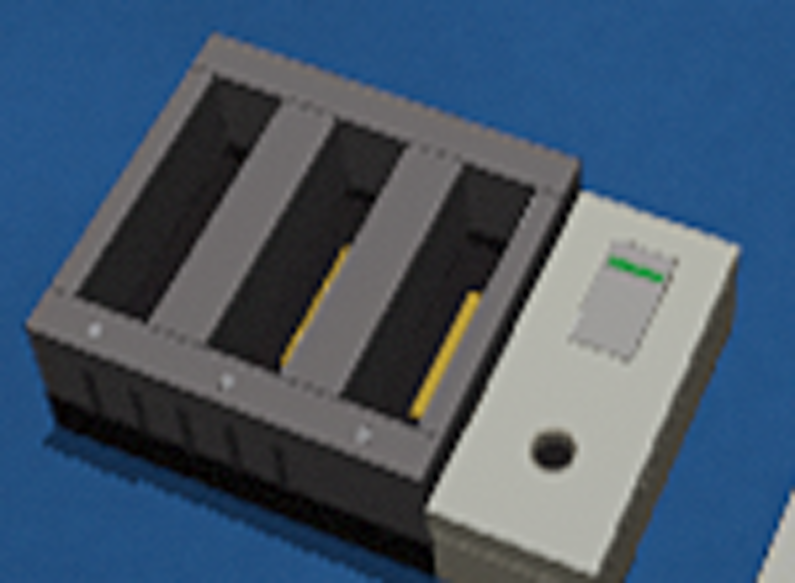

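```bash
python3 - <<'E'
from h import *
from workcell import ctrl
from scipy.spatial.transform import Rotation as R
o=ctrl.get_obs(); Rt=R.from_rotvec(o["orientation"]).as_matrix(); print(Rt.round(3))
w=load("pics/a_wrist.npz"); W=cloud(w)
T=(W-o["ee_pos"])@Rt   # tool coords
crop(w,120,220,520,400,2,"pics/c1.png")
for v in range(232,400,12):
    row=T[v]; m=(row[:,1]>-140)&(row[:,1]<20)
    us=np.where(m)[0]
    us=us[(us<250)|(us>380)] if v<300 else us
    if len(us): 
        L=us[us<317]; Rr=us[us>=317]
        for s in (L,Rr):
            if len(s): print(v,[ (int(u),row[u].round(0).tolist()) for u in (s[0],s[len(s)//2],s[-1])])
print("cam in tool",((w["pose"][:3,3]-o["ee_pos"])@Rt).round(1))
E
```

```text
[[-0.914 -0.     0.407]
 [-0.407  0.001 -0.914]
 [-0.    -1.    -0.001]]
232 [(227, [-12.0, -4.0, -54.0]), (233, [-12.0, -5.0, -50.0]), (239, [-12.0, -4.0, -47.0])]
232 [(394, [-12.0, -4.0, 44.0]), (400, [-12.0, -4.0, 48.0]), (406, [-12.0, -5.0, 51.0])]
244 [(219, [-12.0, -20.0, -54.0]), (232, [-12.0, -20.0, -47.0]), (244, [-2.0, -1.0, -45.0])]
244 [(389, [-2.0, -1.0, 43.0]), (402, [-12.0, -19.0, 45.0]), (414, [-11.0, -19.0, 51.0])]
256 [(210, [-12.0, -33.0, -54.0]), (228, [-10.0, -29.0, -46.0]), (245, [6.0, -1.0, -45.0])]
256 [(388, [5.0, -2.0, 43.0]), (406, [-10.0, -30.0, 44.0]), (423, [-12.0, -33.0, 52.0])]
268 [(198, [-12.0, -45.0, -55.0]), (220, [-11.0, -42.0, -46.0]), (242, [9.0, -10.0, -45.0])]
268 [(391, [8.0, -10.0, 43.0]), (413, [-11.0, -42.0, 44.0]), (435, [-11.0, -43.0, 54.0])]
280 [(52, [-34.0, -87.0, -80.0]), (135, [-34.0, -87.0, -55.0]), (237, [9.0, -21.0, -45.0])]
280 [(396, [9.0, -22.0, 43.0]), (499, [-33.0, -86.0, 54.0]), (581, [-34.0, -87.0, 78.0])]
292 [(34, [-33.0, -92.0, -81.0]), (130, [-33.0, -92.0, -54.0]), (231, [8.0, -34.0, -45.0])]
292 [(402, [8.0, -34.0, 4
[... 889 characters left out ...]
, -47.0])]
352 [(431, [10.0, -71.0, 44.0]), (535, [-26.0, -106.0, 52.0]), (639, [-30.0, -110.0, 72.0])]
364 [(0, [-33.0, -116.0, -66.0]), (98, [-21.0, -105.0, -57.0]), (197, [10.0, -76.0, -46.0])]
364 [(436, [11.0, -75.0, 44.0]), (538, [-21.0, -105.0, 55.0]), (639, [-34.0, -117.0, 64.0])]
376 [(0, [-32.0, -118.0, -65.0]), (97, [-19.0, -106.0, -56.0]), (193, [12.0, -79.0, -47.0])]
376 [(440, [12.0, -80.0, 44.0]), (540, [-19.0, -107.0, 55.0]), (639, [-31.0, -118.0, 64.0])]
388 [(0, [-32.0, -120.0, -62.0]), (107, [-14.0, -106.0, -55.0]), (316, [-19.0, -110.0, -1.0])]
388 [(317, [-18.0, -109.0, -1.0]), (478, [-19.0, -110.0, 38.0]), (639, [-32.0, -121.0, 60.0])]
cam in tool [ -84.1 -163.6   -1. ]
```

View pics/c1.png

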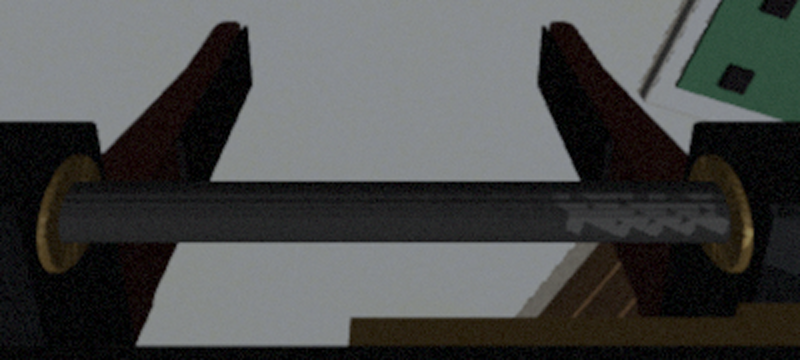

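```bash
python3 - <<'E'
from h import *
d=load("pics/a_top.npz")
f=lambda x,y,pl:px(d,250+x/4.4,140+y/4.4,plane=pl)
g=lambda x,y,pl:px(d,150+x/6,160+y/6,plane=pl)
k=lambda x,y,pl:px(d,450+x/8,195+y/8,plane=pl)
a,b=f(18,158,45),f(742,96,45);print("rail",a,b,np.linalg.norm(a-b),np.degrees(np.arctan2(a[0]-b[0],b[1]-a[1])),(a+b)/2)
# base of front face
a,b=f(22,171,0),f(740,110,0);print("rail0",a,b,np.linalg.norm(a-b))
for n,pts in {"A":[(101,228),(255,222),(259,400),(102,400)],"B":[(320,186),(475,182),(481,357),(323,359)]}.items():
    P=[f(x,y,22) for x,y in pts];print(n,np.round(P,1).tolist(),[round(float(np.linalg.norm(P[i]-P[(i+1)%4])),1) for i in range(4)])
for n,pts,pl in [("dock",[(70,62),(383,55),(378,412),(58,412)],70),("deck",[(72,420),(388,418),(386,568),(66,570)],50),("hole",[(154,494)],50)]:
    P=[g(x,y,pl) for x,y in pts];print(n,np.round(P,1).tolist(),[round(float(np.linalg.norm(P[i]-P[(i+1)%len(P)])),1) for i in range(len(P))],np.mean(P,0))
P=[k(x,y,75) for x,y in [(165,115),(398,80),(445,303),(212,340)]];print("stand",np.round(P,1).tolist(),np.mean(P,0))
print("hole?",k(272,204,75),"tip top",k(405,168,156))
s=load("pics/a_side.npz");q=lambda x,y,pl:px(s,190+x/5.3,280+y/5.3,plane=pl)
print("side dock",[q(x,y,70).round(1).tolist() for x,y in [(215,35),(578,160),(430,480),(25,328)]],"hole",q(553,452,50))
print("side bays corners",[q(x,y,70).round(1).tolist() for x,y in [(215,75),(283,97),(152,320),(78,293), (468,165),(537,187),(415,430),(342,395)]])
E
```

```text
rail [589.4561705  163.31716781  45.        ] [ 622.97341693 -252.87531738   45.        ] 417.5399268704481 -175.39573325334197 [606.21479372 -44.77907478  45.        ]
rail0 [592.42713215 167.29763487   0.        ] [ 626.57314048 -260.69921138    0.        ] 429.35678669735086
A [[552.9, 117.6, 22.0], [555.8, 28.1, 22.0], [451.8, 26.0, 22.0], [452.4, 115.8, 22.0]] [89.5, 104.0, 89.9, 100.5]
B [[577.0, -9.8, 22.0], [578.7, -100.1, 22.0], [475.8, -101.4, 22.0], [475.2, -10.8, 22.0]] [90.3, 102.9, 90.6, 101.8]
dock [[599.3, 389.3, 70.0], [601.3, 259.9, 70.0], [452.9, 256.8, 70.0], [453.7, 386.3, 70.0]] [129.4, 148.5, 129.5, 145.6] [526.79675914 323.0753969   70.        ]
deck [[453.0, 387.2, 50.0], [452.9, 257.2, 50.0], [391.6, 255.9, 50.0], [391.6, 386.3, 50.0]] [130.0, 61.4, 130.4, 61.4] [422.27475284 321.6385033   50.        ]
hole [[422.3, 351.9, 50.0]] [0.0] [422.32403013 351.91657765  50.        ]
stand [[495.0, -367.0, 75.0], [505.3, -438.1, 75.0], [437.4, -447.1, 75.0], [426.7, -376.7, 75.0]] [ 466.10189311 -407.20390561   75.        ]
hole? [ 467.65211968 -397.41456008   75.        ] tip top [ 465.98353532 -407.73793367  156.        ]
side dock [[598.8, 261.3, 70.0], [453.6, 258.7, 70.0], [448.2, 386.7, 70.0], [597.5, 390.8, 70.0]] hole [420.70612795 353.43808104  50.        ]
side bays corners [[589.9, 276.8, 70.0], [562.5, 275.6, 70.0], [559.8, 371.7, 70.0], [588.2, 372.5, 70.0], [488.5, 275.6, 70.0], [462.3, 274.4, 70.0], [460.4, 373.1, 70.0], [488.1, 371.3, 70.0]]
```

```bash
cat >> h.py <<'E'
from scipy.spatial.transform import Rotation as Ro
def toolR(yaw_deg,tilt_deg=0,flip=False):
    """tool z along horizontal yaw, y down; tilt: fingers swing toward +z direction (outward)"""
    a=np.radians(yaw_deg);zx=np.array([np.cos(a),np.sin(a),0]);t=np.radians(tilt_deg)
    y=np.array([0,0,-1])*np.cos(t)+zx*np.sin(t); z=zx*np.cos(t)+np.array([0,0,1])*np.sin(t)
    if flip: z=-z
    return np.stack([np.cross(y,z),y,z],1)
def rel(pos,R):
    from workcell import ctrl
    o=ctrl.get_obs();R0=Ro.from_rotvec(o["orientation"]).as_matrix()
    s=(R0.T@(np.array(pos,float)-o["ee_pos"]))/10; r=Ro.from_matrix(R0.T@R).as_rotvec()
    print("shift cm",s.round(2).tolist(),"turn",r.round(3).tolist(),"deg %.1f dist %.0f"%(np.degrees(np.linalg.norm(r)),10*np.linalg.norm(s)))
def obs():
    from workcell import ctrl
    o=ctrl.get_obs();print("t %.2f"%o["t"],"q",o["qpos"].round(3).tolist(),"p",o["ee_pos"].round(1).tolist(),"F",o["ft_force"].round(1).tolist(),"w %.1f"%o["width"]);
    R=Ro.from_rotvec(o["orientation"]).as_matrix(); print("y",R[:,1].round(3).tolist(),"z",R[:,2].round(3).tolist())
E
python3 - <<'E'
from h import *
rel([420,-20,280],toolR(4.6))
E
```

```text
shift cm [-37.55, -5.74, -43.56] turn [0.001, -1.232, -0.001] deg 70.6 dist 578
```

```bash
python3 -m jog '[[1,[-37.5,-5.7,-43.6],[0,-1.232,0]],[1,[-37.5,-5.7,-43.6],[0,-1.232,0]],[1,[-37.5,-5.7,-43.6],[0,-1.232,0]],[1,[-37.5,-5.7,-43.6],[0,-1.232,0]],[1,[-37.5,-5.7,-43.6],[0,-1.232,0]],[1,[-37.5,-5.7,-43.6],[0,-1.232,0]],[1,[-37.5,-5.7,-43.6],[0,-1.232,0]],[1,[-37.5,-5.7,-43.6],[0,-1.232,0]]]'; python3 - <<'E'
from h import *
obs()
rel([420,-20,280],toolR(4.6))
E
```

```text
t: 0.95
ee_pos: [368.6, -187.8, 262.4]
orientation: [-1.234, 1.169, -1.17]
ft_force: [1.0, -0.4, -0.0]
width: 87.9
t 0.95 q [-0.5, 0.048, 2.029, 0.0, 1.064, -0.554] p [368.6, -187.8, 262.4] F [1.0, -0.4, -0.0] w 87.9
y [0.0, -0.0, -1.0] z [0.999, 0.054, 0.0]
shift cm [-16.48, -1.76, 6.03] turn [-0.0, -0.027, 0.0] deg 1.5 dist 176
```

```bash
cat >> h.py <<'E'
def tipT(tip,yaw,tilt,zoff=-48):
    R=toolR(yaw,tilt); return np.array(tip,float)-R@np.array([0,0,zoff]),R
E
python3 - <<'E'
from h import *
p,R=tipT([415,60,80],4.6,45); print(p); rel(p,R)
E
```

```text
[448.83179701  62.72204176 113.9411255 ]
shift cm [-24.59, 14.84, 9.35] turn [0.785, -0.025, 0.011] deg 45.0 dist 302
```

```bash
python3 -m jog '[[1,[-24.6,14.8,9.35],[0.785,-0.025,0]],[1,[-24.6,14.8,9.35],[0.785,-0.025,0]],[1,[-24.6,14.8,9.35],[0.785,-0.025,0]],[1,[-24.6,14.8,9.35],[0.785,-0.025,0]],[1,[-24.6,14.8,9.35],[0.785,-0.025,0]],[1,[-24.6,14.8,9.35],[0.785,-0.025,0]],[1,[-24.6,14.8,9.35],[0.785,-0.025,0]],[1,[-24.6,14.8,9.35],[0.785,-0.025,0]]]'; python3 - <<'E'
from h import *
obs()
p,R=tipT([415,60,80],4.6,45); print(p); rel(p,R)
from workcell import ctrl
for n in ("side","wrist"):
    d=ctrl.get_image(n); cv2.imwrite(f"pics/d_{n}.png",d["color"][:,:,::-1]); np.savez(f"pics/d_{n}.npz",**d)
E
```

```text
t: 1.75
ee_pos: [445.7, 10.7, 186.8]
orientation: [-0.69, 0.722, -1.263]
ft_force: [0.4, -0.7, 0.2]
width: 88.2
t 1.75 q [-0.201, 0.091, 2.435, 1.5, 0.288, -1.73] p [445.7, 10.7, 186.8] F [0.4, -0.7, 0.2] w 88.2
y [0.584, 0.17, -0.794] z [0.798, 0.063, 0.6]
[448.83179701  62.72204176 113.9411255 ]
shift cm [-4.35, 6.85, -3.8] turn [0.142, -0.01, -0.123] deg 10.8 dist 90
```

View pics/d_side.png

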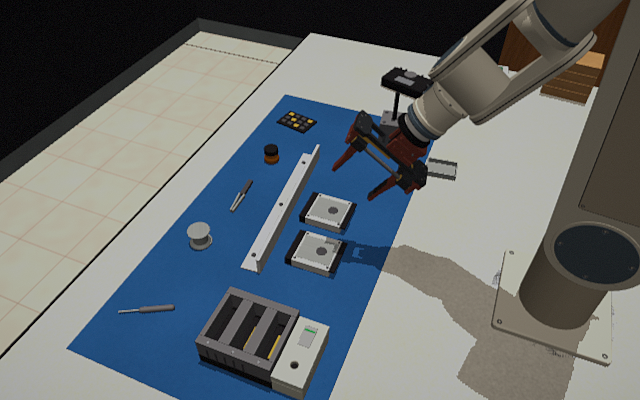

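View pics/d_wrist.png

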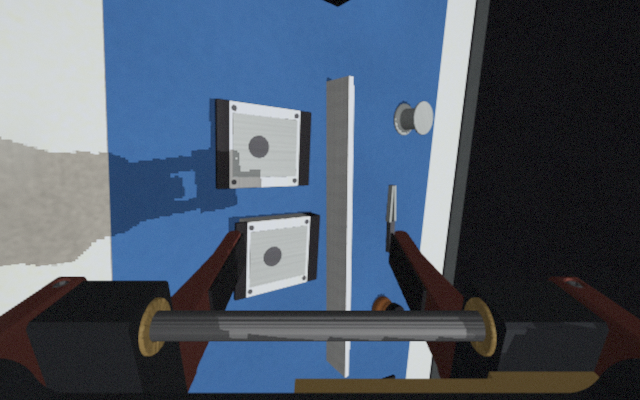

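```bash
python3 - <<'E'
from h import *
p,R=tipT([420,62,90],4.6,28); print(p); rel(p,R)
E
```

```text
[462.24496854  65.39894946 112.53463501]
shift cm [-4.34, 7.79, -2.69] turn [-0.152, 0.007, -0.124] deg 11.2 dist 93
```

```bash
python3 -m jog '[[1,[0,0,0],[-0.152,0,-0.124]],[1,[0,0,0],[-0.152,0,-0.124]],[1,[-4.3,7.8,-2.7],[-0.152,0,-0.124]],[1,[-4.3,7.8,-2.7],[-0.152,0,-0.124]],[1,[-4.3,7.8,-2.7],[-0.152,0,-0.124]],[1,[-4.3,7.8,-2.7],[-0.152,0,-0.124]]]'; python3 - <<'E'
from h import *
obs()
p,R=tipT([420,62,90],4.6,28); print(p); rel(p,R)
E
```

```text
t: 2.45
ee_pos: [438.8, 30.5, 147.7]
orientation: [-0.887, 0.83, -1.301]
ft_force: [0.3, -0.6, -0.6]
width: 87.7
t 2.45 q [0.006, 0.162, 2.371, 0.319, 0.167, -0.386] p [438.8, 30.5, 147.7] F [0.3, -0.6, -0.6] w 87.7
y [0.434, 0.055, -0.899] z [0.896, 0.076, 0.437]
[462.24496854  65.39894946 112.53463501]
shift cm [-3.2, 4.37, 0.83] turn [0.036, 0.003, -0.02] deg 2.4 dist 55
```

```bash
python3 - <<'E'
from h import *
p,R=tipT([422,70,50],4.6,22,-44); print(p); rel(p,R)
E
```

```text
[462.66468044  73.2718025   66.48269011]
shift cm [-3.91, 8.57, -1.09] turn [-0.069, 0.004, -0.02] deg 4.1 dist 95
```

```bash
python3 -m jog '[[1,[-1,3,-0.5],[-0.069,0,-0.02]],[1,[-3.9,8.6,-1.1],[-0.069,0,-0.02]],[1,[-3.9,8.6,-1.1],[-0.069,0,-0.02]],[1,[-3.9,8.6,-1.1],[-0.069,0,-0.02]],[1,[-3.9,8.6,-1.1],[-0.069,0,-0.02]]]'; python3 - <<'E'
from h import *
obs()
p,R=tipT([422,70,7],4.6,22,-44); print(p); rel(p,R)
E
```

```text
t: 2.95
ee_pos: [466.8, 76.5, 76.6]
orientation: [-0.97, 0.883, -1.292]
ft_force: [-0.0, -0.6, 0.1]
width: 88.0
t 2.95 q [0.158, 0.388, 2.285, -0.3, 0.109, 0.365] p [466.8, 76.5, 76.6] F [-0.0, -0.6, 0.1] w 88.0
y [0.357, 0.024, -0.934] z [0.93, 0.081, 0.357]
[462.66468044  73.2718025   23.48269011]
shift cm [0.26, 4.81, -2.31] turn [0.018, 0.006, 0.004] deg 1.1 dist 53
```

```bash
python3 - <<'E'
from h import *
p,R=tipT([424,70,10],4.6,16,-44); print(p); rel(p,R)
E
```

```text
[466.15927563  73.39205478  22.12804366]
shift cm [0.27, 5.06, -2.03] turn [-0.086, 0.006, 0.004] deg 5.0 dist 55
```

```bash
python3 -m jog '[[1,[0,0,-0.5],[-0.086,0,0]],[1,[0.3,2,-1],[-0.086,0,0]],[1,[0.3,4,-1.8],[-0.086,0,0]],[1,[0.3,5.1,-2],[-0.086,0,0]],[1,[0.3,5.1,-2],[-0.086,0,0]]]'; python3 - <<'E'
from h import *
obs()
p,R=tipT([424,70,10],4.6,16,-44); print(p); rel(p,R)
from workcell import ctrl
for n in ("top","side","wrist"):
    d=ctrl.get_image(n); cv2.imwrite(f"pics/e_{n}.png",d["color"][:,:,::-1]); np.savez(f"pics/e_{n}.npz",**d)
crop(load("pics/e_side.npz"),230,170,450,300,3.5,"pics/e_sc.png")
E
```

```text
t: 3.45
ee_pos: [466.9, 72.6, 24.2]
orientation: [-1.039, 0.949, -1.263]
ft_force: [0.5, -0.2, 0.7]
width: 87.7
t 3.45 q [0.144, 0.52, 2.24, -0.211, 0.109, 0.267] p [466.9, 72.6, 24.2] F [0.5, -0.2, 0.7] w 87.7
y [0.272, 0.016, -0.962] z [0.959, 0.081, 0.272]
[466.15927563  73.39205478  22.12804366]
shift cm [-0.08, 0.18, -0.12] turn [0.004, 0.004, 0.005] deg 0.4 dist 2
```

View pics/e_sc.png

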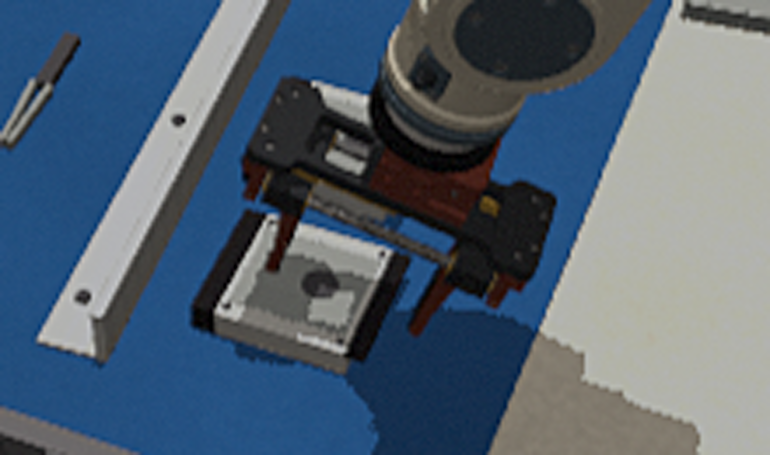

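View pics/e_wrist.png

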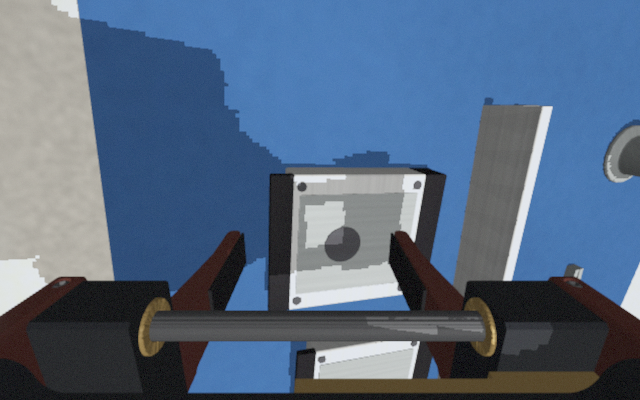

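```bash
python3 -m jog '[[1,[0,0.28,0.96],[0,0,0]],[1,[0,0.48,1.63],[0,0,0]],[1,[0,0.67,2.3],[0,0,0]],[1,[0,0.86,3.0],[0,0,0]],[1,[0,1.05,3.65],[0,0,0]],[1,[0,1.24,4.3],[0,0,0]],[1,[0,1.38,4.8],[0,0,0]],[1,[0,1.38,4.8],[0,0,0]]]'; python3 - <<'E'
from h import *
obs()
p,R=tipT([484,75,10],4.6,16,-44); print(p); rel(p,R)
E
```

```text
t: 4.4
ee_pos: [518.0, 77.5, 24.5]
orientation: [-1.037, 0.947, -1.263]
ft_force: [-0.7, -0.3, 0.4]
width: 88.0
t 4.40 q [0.138, 0.552, 2.134, -0.116, 0.179, 0.165] p [518.0, 77.5, 24.5] F [-0.7, -0.3, 0.4] w 88.0
y [0.274, 0.017, -0.962] z [0.958, 0.081, 0.275]
[526.15927563  78.39205478  22.12804366]
shift cm [-0.02, 0.46, 0.72] turn [0.001, 0.004, 0.005] deg 0.4 dist 9
```

```bash
python3 -m jog '[[1,[0,0.1,0.4],[0,0,0]],[1,[0,0.22,0.8],[0,0,0]],[1,[0,0.33,1.15],[0,0,0]],[1,[0,0.33,1.15],[0,0,0]]]'; python3 - <<'E'
from h import *
obs()
from workcell import ctrl
for n in ("top","side","wrist"):
    d=ctrl.get_image(n); cv2.imwrite(f"pics/f_{n}.png",d["color"][:,:,::-1]); np.savez(f"pics/f_{n}.npz",**d)
crop(load("pics/f_side.npz"),230,170,450,300,3.5,"pics/f_sc.png")
E
```

```text
t: 4.8
ee_pos: [524.1, 77.5, 22.7]
orientation: [-1.046, 0.954, -1.26]
ft_force: [-9.9, -2.2, 2.3]
width: 87.8
t 4.80 q [0.136, 0.561, 2.115, -0.104, 0.201, 0.152] p [524.1, 77.5, 22.7] F [-9.9, -2.2, 2.3] w 87.8
y [0.264, 0.015, -0.964] z [0.961, 0.081, 0.264]
```

View pics/f_sc.png

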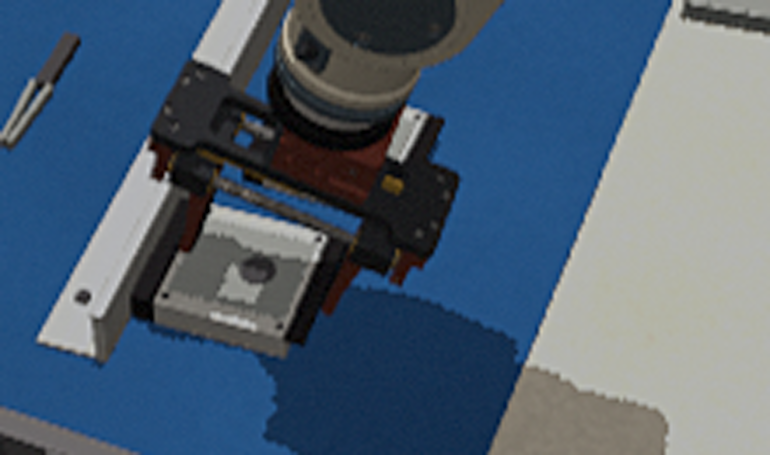

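View pics/f_wrist.png

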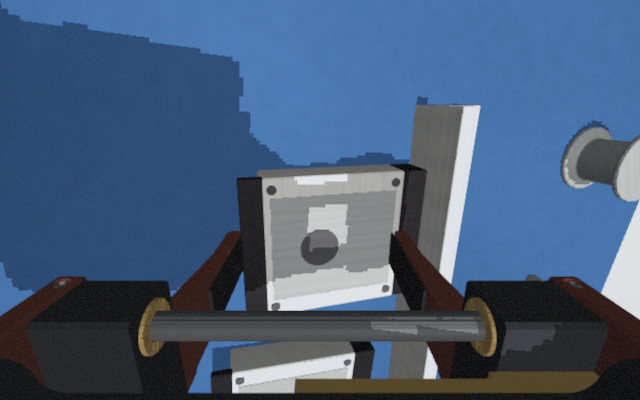

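```bash
python3 - <<'E'
from h import *
p,R=tipT([473,73.5,9],4.6,20,-44); print(p); rel(p,R)
E
```

```text
[514.21329329  76.81594285  24.04888631]
shift cm [-0.01, -0.39, -0.92] turn [0.082, 0.004, 0.006] deg 4.7 dist 10
```

```bash
python3 -m jog '[[1,[0,-0.2,-0.7],[0,0,0]],[1,[0,-0.4,-1.2],[0.082,0,0]],[1,[0,-0.4,-1.2],[0.082,0,0]],[1,[0,-0.4,-1.2],[0.082,0,0]]]'; python3 - <<'E'
from h import *
obs()
p,R=tipT([474,73.5,5],4.6,20,-44); print(p); rel(p,R)
E
```

```text
t: 5.35
ee_pos: [520.1, 79.3, 34.1]
orientation: [-0.993, 0.901, -1.289]
ft_force: [-7.5, -1.0, 3.4]
width: 88.0
t 5.35 q [0.148, 0.533, 2.166, -0.301, 0.11, 0.358] p [520.1, 79.3, 34.1] F [-7.5, -1.0, 3.4] w 88.0
y [0.332, 0.017, -0.943] z [0.94, 0.081, 0.332]
[515.21329329  76.81594285  20.04888631]
shift cm [0.19, 1.16, -0.94] turn [0.01, 0.005, 0.01] deg 0.9 dist 15
```

```bash
python3 - <<'E'
from h import *
p,R=tipT([472,73.5,7],4.6,17,-44); print(p); rel(p,R)
E
```

```text
[513.94187281  76.87456296  19.86435501]
shift cm [0.18, 1.13, -1.07] turn [-0.042, 0.005, 0.01] deg 2.5 dist 16
```

```bash
python3 -m jog '[[1,[0.1,-0.2,-1.2],[-0.042,0,0.01]],[1,[0.18,0.2,-1.2],[-0.042,0,0.01]],[1,[0.18,0.8,-1.1],[-0.042,0,0.01]],[1,[0.18,1.1,-1.1],[-0.042,0,0.01]],[1,[0.18,1.1,-1.1],[-0.042,0,0.01]]]'; python3 - <<'E'
from h import *
obs()
p,R=tipT([472,73.5,5],4.6,17,-44); print(p); rel(p,R)
from workcell import ctrl
for n in ("wrist",):
    d=ctrl.get_image(n); cv2.imwrite(f"pics/g_{n}.png",d["color"][:,:,::-1])
E
```

```text
t: 5.85
ee_pos: [515.1, 77.0, 19.8]
orientation: [-1.018, 0.934, -1.267]
ft_force: [1.5, 0.2, 0.4]
width: 87.7
t 5.85 q [0.135, 0.561, 2.154, -0.129, 0.129, 0.177] p [515.1, 77.0, 19.8] F [1.5, 0.2, 0.4] w 87.7
y [0.294, 0.023, -0.956] z [0.952, 0.081, 0.295]
[513.94187281  76.87456296  17.86435501]
shift cm [0.0, 0.15, -0.16] turn [-0.003, 0.004, 0.0] deg 0.3 dist 2
```

View pics/g_wrist.png

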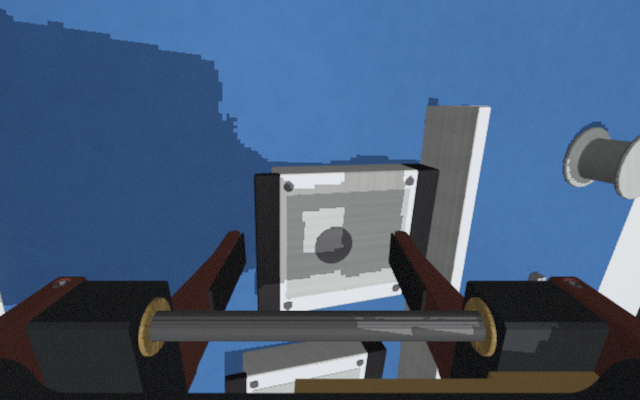

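```bash
python3 -m jog '[[1,[0,0.2,0],[0,0,0]],[1,[0,0.37,0.5],[0,0,0]],[1,[0,0.46,0.8],[0,0,0]],[1,[0,0.54,1.1],[0,0,0]],[1,[0,0.54,1.1],[0,0,0]]]'; python3 - <<'E'
from h import *
obs()
E
```

```text
t: 6.4
ee_pos: [524.7, 77.6, 17.7]
orientation: [-1.021, 0.937, -1.266]
ft_force: [-4.2, -1.3, 1.0]
width: 87.8
t 6.40 q [0.134, 0.572, 2.131, -0.113, 0.145, 0.159] p [524.7, 77.6, 17.7] F [-4.2, -1.3, 1.0] w 87.8
y [0.29, 0.023, -0.957] z [0.953, 0.081, 0.29]
```

```bash
python3 -m jog '[[1,[0,-1.12,0.45],[0,0,0]],[1,[0,-2.05,0.83],[0,0,0]],[1,[0,-2.92,1.2],[0,0,0]],[1,[0,-3.72,1.7],[0,0,0]],[1,[0,-4.5,2.19],[0,0,0]],[1,[0,-5.16,2.77],[0,0,0]],[1,[0,-5.16,2.77],[0,0,0]]]'; cat >> h.py <<'E'
def state(yr=4.6,zoff=-44):
    """inner tip in rail frame"""
    from workcell import ctrl
    o=ctrl.get_obs();R=Ro.from_rotvec(o["orientation"]).as_matrix();T=o["ee_pos"]+R@[0,0,zoff]
    a=np.radians(yr);n=np.array([np.cos(a),np.sin(a),0]);C=np.array([606.2,-44.8,0]);t=np.array([-np.sin(a),np.cos(a),0])
    print("tip world",T.round(1),"rail fx %.1f fy %.1f z %.1f"%((T-C)@n,(T-C)@t,T[2]))
E
python3 - <<'E'
from h import *
obs();state()
from workcell import ctrl
for n in ("side","wrist"):
    d=ctrl.get_image(n); cv2.imwrite(f"pics/h_{n}.png",d["color"][:,:,::-1]); np.savez(f"pics/h_{n}.npz",**d)
crop(load("pics/h_side.npz"),230,140,450,300,3.5,"pics/h_sc.png")
E
```

```text
t: 7.1
ee_pos: [539.2, 79.2, 77.5]
orientation: [-1.016, 0.932, -1.268]
ft_force: [-2.1, -0.7, -0.5]
width: 87.8
t 7.10 q [0.133, 0.453, 2.096, -0.055, 0.292, 0.099] p [539.2, 79.2, 77.5] F [-2.1, -0.7, -0.5] w 87.8
y [0.296, 0.024, -0.955] z [0.951, 0.08, 0.297]
tip world [497.4  75.6  64.4] rail fx -98.8 fy 128.8 z 64.4
```

View pics/h_sc.png

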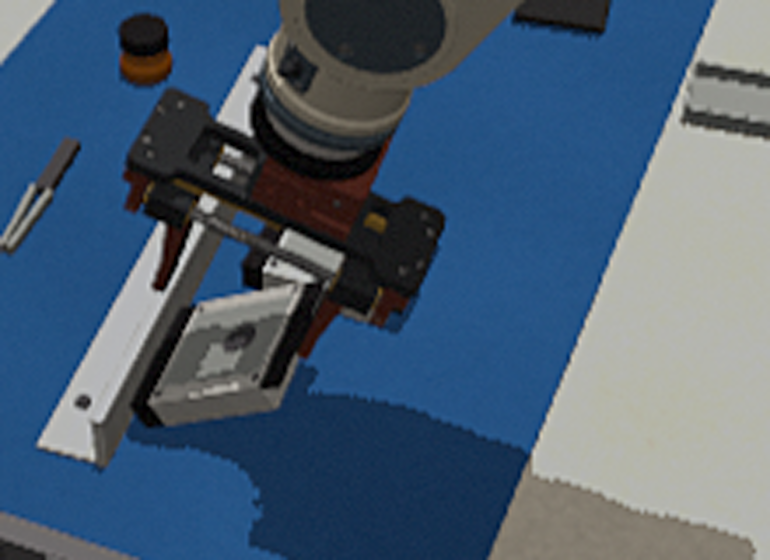

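View pics/h_wrist.png

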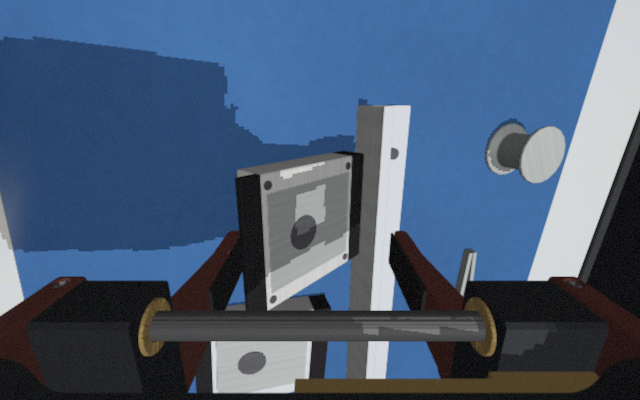

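```bash
python3 -m jog '[[1,[0,-1.0,1.02],[0,0,0]],[1,[0,-1.62,2.05],[0,0,0]],[1,[0,-2.09,3.4],[0,0,0]],[1,[0,-2.35,4.58],[0,0,0]],[1,[0,-2.46,5.77],[0,0,0]],[1,[0,-2.42,7.02],[0,0,0]],[1,[0,-2.23,8.32],[0,0,0]],[1,[0,-2.23,8.32],[0,0,0]]]'; 
python3 - <<'E'
from h import *
obs();state()
from workcell import ctrl
for n in ("side","wrist"):
    d=ctrl.get_image(n); cv2.imwrite(f"pics/i_{n}.png",d["color"][:,:,::-1]); np.savez(f"pics/i_{n}.npz",**d)
crop(load("pics/i_side.npz"),230,140,450,300,3.5,"pics/i_sc.png")
E
```

```text
t: 8.0
ee_pos: [613.1, 85.4, 122.3]
orientation: [-1.015, 0.932, -1.268]
ft_force: [0.0, 1.0, -0.0]
width: 87.9
t 8.00 q [0.126, 0.449, 1.921, -0.03, 0.47, 0.067] p [613.1, 85.4, 122.3] F [0.0, 1.0, -0.0] w 87.9
y [0.296, 0.024, -0.955] z [0.951, 0.08, 0.297]
tip world [571.3  81.9 109.3] rail fx -24.7 fy 129.1 z 109.3
```

View pics/i_sc.png

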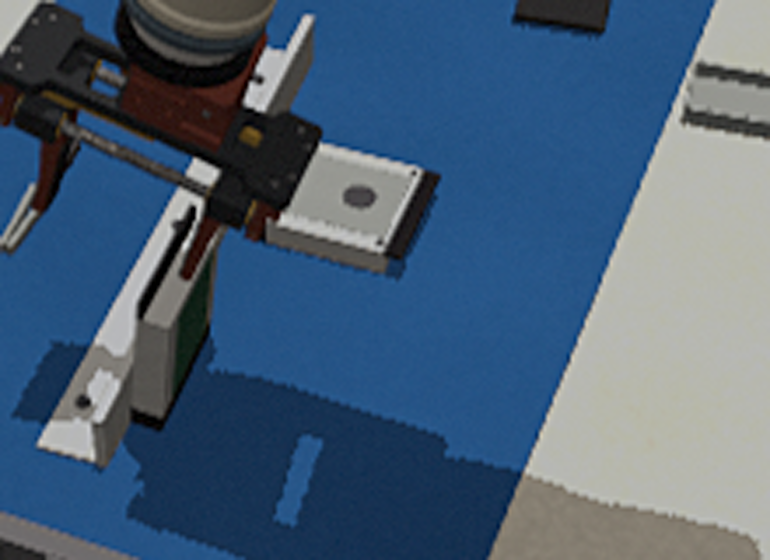

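View pics/i_wrist.png

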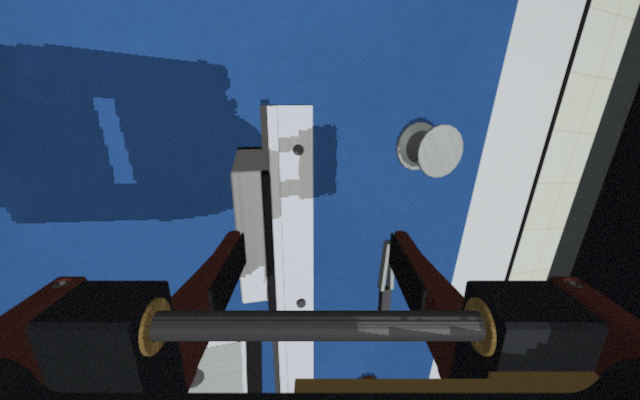

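```bash
python3 -m jog '[[1,[0,0.3,0.95],[0,0,0]],[1,[0,0.5,1.6],[0,0,0]],[1,[0,0.6,1.95],[0,0,0]],[1,[0,0.6,1.95],[0,0,0]]]'; 
python3 - <<'E'
from h import *
obs();state()
from workcell import ctrl
for n in ("side","wrist","top"):
    d=ctrl.get_image(n); cv2.imwrite(f"pics/j_{n}.png",d["color"][:,:,::-1]); np.savez(f"pics/j_{n}.npz",**d)
crop(load("pics/j_side.npz"),230,140,450,300,3.5,"pics/j_sc.png")
E
```

```text
t: 8.5
ee_pos: [631.5, 86.9, 121.7]
orientation: [-1.017, 0.934, -1.267]
ft_force: [0.8, -0.4, -0.5]
width: 87.9
t 8.50 q [0.125, 0.472, 1.879, -0.028, 0.491, 0.063] p [631.5, 86.9, 121.7] F [0.8, -0.4, -0.5] w 87.9
y [0.294, 0.023, -0.956] z [0.952, 0.081, 0.295]
tip world [589.6  83.4 108.7] rail fx -6.3 fy 129.1 z 108.7
```

View pics/j_wrist.png

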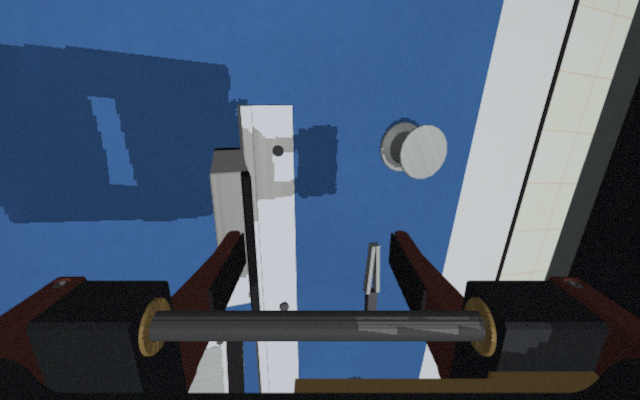

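```bash
python3 -m jog '[[1,[0,-2,-1],[0,0,0]],[1,[0,-6,-2],[-0.1,0,0]],[1,[0,-11,-3.5],[-0.2,0,0]],[1,[0,-14,-4.4],[-0.297,0,0]],[1,[0,-14,-4.4],[-0.297,0,0]],[1,[0,-14,-4.4],[-0.297,0,0]]]'; 
python3 - <<'E'
from h import *
obs()
from workcell import ctrl
a=np.radians(4.6);n=np.array([np.cos(a),np.sin(a),0]);C=np.array([606.2,-44.8,0]);t=np.array([-np.sin(a),np.cos(a),0])
for nm in ("side","wrist","top"):
    d=ctrl.get_image(nm); cv2.imwrite(f"pics/k_{nm}.png",d["color"][:,:,::-1]); np.savez(f"pics/k_{nm}.npz",**d)
    W=cloud(d).reshape(-1,3);W=W[~np.isnan(W[:,0])]
    X=(W-C)@n;Y=(W-C)@t;Z=W[:,2]
    for lo,hi in ((98,109),(110,122),(50,98)):
        m=(abs(X)<60)&(Y>40)&(Y<200)&(Z>lo)&(Z<hi)
        if m.sum()>5: print(nm,lo,m.sum(),"X",np.percentile(X[m],[2,50,98]).round(1),"Y",np.percentile(Y[m],[2,50,98]).round(1),"Z",np.median(Z[m]).round(1))
    m=(abs(X+0)<20)&(abs(Y)<200)&(Z>42)&(Z<47)
    if m.sum()>5: print(nm,"railtop X",np.percentile(X[m],[2,50,98]).round(1), np.polyfit(Y[m],X[m],1))
E
```

```text
t: 9.25
ee_pos: [548.2, 80.1, 242.8]
orientation: [-1.245, 1.143, -1.15]
ft_force: [0.8, -0.8, -0.9]
width: 88.0
t 9.25 q [0.124, 0.294, 1.773, -0.002, 1.07, 0.041] p [548.2, 80.1, 242.8] F [0.8, -0.8, -0.9] w 88.0
y [0.005, -0.001, -1.0] z [0.996, 0.084, 0.004]
side 98 326 X [-22.2 -13.8  -3.4] Y [ 87.4 136.3 174.8] Z 105.4
side 110 116 X [-5.5 -3.6 -0.2] Y [ 86.7 134.  173.6] Z 116.7
side 50 387 X [-22.5 -21.1  -0.8] Y [ 87.3 155.6 175.2] Z 74.7
side railtop X [-15.4   3.5   9.2] [-0.01330734  3.52143102]
wrist 98 1456 X [-22.8 -14.4  -5.8] Y [ 89.7 135.8 176.2] Z 105.5
wrist 110 504 X [-5.9 -3.9 -1. ] Y [ 90.  135.7 175.8] Z 117.3
wrist 50 347 X [-23.1 -22.9  -3.4] Y [ 90.9 153.  176.9] Z 75.7
wrist railtop X [-2.1  3.1  7.4] [-0.00436322  2.95106914]
top railtop X [ 2.2  6.7 11.1] [3.31160371e-04 6.72810376e+00]
```

View pics/k_wrist.png

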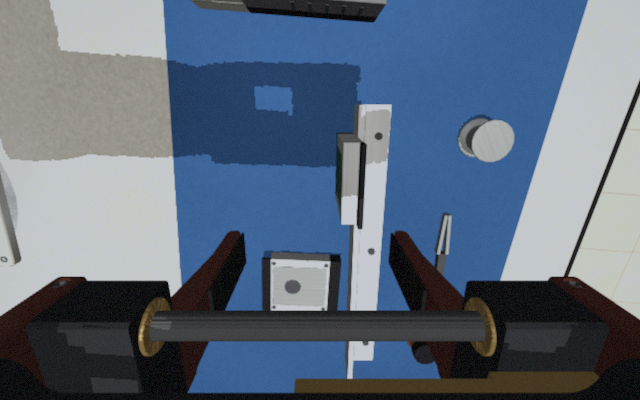

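View pics/k_top.png

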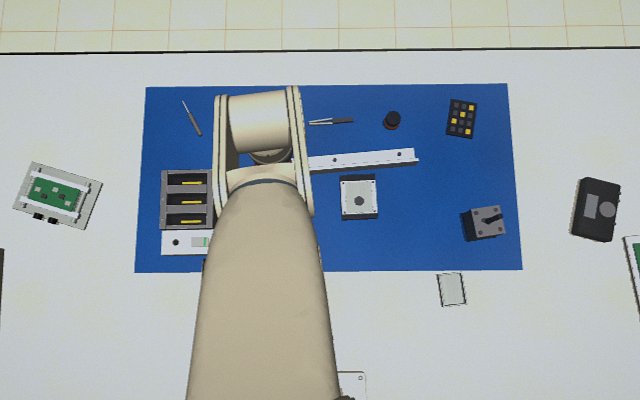

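```bash
cat >> h.py <<'E'
def rail(fx,fy,z,yr=4.6):
    a=np.radians(yr);return np.array([606.2,-44.8,0])+fx*np.array([np.cos(a),np.sin(a),0])+fy*np.array([-np.sin(a),np.cos(a),0])+np.array([0,0,z])
E
python3 - <<'E'
from h import *
print(rail(-11.7,132,60));rel(rail(-11.7,132,130),toolR(4.6));rel(rail(-11.7,132,60),toolR(4.6))
E
```

```text
[583.95142911  85.83648454  60.        ]
shift cm [-0.3, 11.09, 3.75] turn [0.0, 0.004, 0.002] deg 0.2 dist 117
shift cm [-0.31, 18.09, 3.75] turn [0.0, 0.004, 0.002] deg 0.2 dist 185
```

```bash
python3 -m jog '[[1,[-0.3,3,3.75],[0,0,0]],[1,[-0.3,7,3.75],[0,0,0]],[1,[-0.3,11,3.75],[0,0,0]],[1,[-0.3,14,3.75],[0,0,0]],[1,[-0.3,16.5,3.75],[0,0,0]],[1,[-0.3,18.1,3.75],[0,0,0]],[1,[-0.3,18.1,3.75],[0,0,0]]]'; 
python3 - <<'E'
from h import *
obs();rel(rail(-11.7,132,60),toolR(4.6))
E
```

```text
t: 10.1
ee_pos: [583.1, 85.7, 58.7]
orientation: [-1.251, 1.149, -1.147]
ft_force: [-0.1, -0.3, 0.7]
width: 87.5
t 10.10 q [0.126, 0.6, 1.795, -0.002, 0.749, 0.044] p [583.1, 85.7, 58.7] F [-0.1, -0.3, 0.7] w 87.5
y [-0.003, -0.002, -1.0] z [0.996, 0.084, -0.003]
shift cm [-0.01, -0.13, 0.08] turn [0.003, 0.004, 0.002] deg 0.3 dist 2
```

Close in (fingers self-centre on the drive), then check.

```bash
python3 -m jog '[[0.4,[0,0,0.05],[0,0,0]],[0.4,[0,0,0.05],[0,0,0]],[0.1,[0,0,0.05],[0,0,0]],[0,[0,0,0.05],[0,0,0]],[0,[0,0,0.05],[0,0,0]],[0,[0,0,0.05],[0,0,0]],[0,[0,0,0.05],[0,0,0]],[0,[0,0,0.05],[0,0,0]]]'; python3 - <<'E'
from h import *
obs()
E
```

```text
t: 10.9
ee_pos: [585.8, 86.0, 61.6]
orientation: [-1.247, 1.145, -1.149]
ft_force: [-0.7, 0.9, -0.5]
width: 27.3
t 10.90 q [0.126, 0.597, 1.792, -0.002, 0.751, 0.044] p [585.8, 86.0, 61.6] F [-0.7, 0.9, -0.5] w 27.3
y [0.002, -0.001, -1.0] z [0.996, 0.084, 0.002]
```

```bash
python3 -m jog '[[0,[0,0,0],[0,0,0]],[0,[0,0,0],[0,0,0]],[0,[0,0,0],[0,0,0]],[0,[0,0,0],[0,0,0]]]'; python3 - <<'E'
from h import *
obs()
E
```

```text
t: 11.3
ee_pos: [584.6, 85.9, 61.4]
orientation: [-1.249, 1.147, -1.148]
ft_force: [-5.1, -0.1, 4.6]
width: 22.0
t 11.30 q [0.126, 0.597, 1.793, -0.002, 0.752, 0.044] p [584.6, 85.9, 61.4] F [-5.1, -0.1, 4.6] w 22.0
y [-0.0, -0.001, -1.0] z [0.996, 0.084, -0.0]
```

```bash
python3 - <<'E'
from h import *
R=toolR(0.7)
rel([576,324,215],R)
E
python3 -m jog '[[0,[0,-2,0],[0,0,0]],[0,[0,-5,0],[0,0,0]],[0,[0,-9,0],[0,0,0]],[0,[0,-13,0],[0,0,0]],[0,[0,-15.4,0],[0,0,0]],[0,[0,-15.4,0],[0,0,0]]]'; python3 - <<'E'
from h import *
obs();rel([576,324,215],toolR(0.7))
from workcell import ctrl
for nm in ("side","top"):
    d=ctrl.get_image(nm); cv2.imwrite(f"pics/l_{nm}.png",d["color"][:,:,::-1]); np.savez(f"pics/l_{nm}.npz",**d)
E
```

```text
shift cm [-23.78, -15.39, 1.13] turn [0.0, 0.072, 0.001] deg 4.1 dist 283
t: 11.9
ee_pos: [588.3, 86.5, 219.2]
orientation: [-1.241, 1.139, -1.152]
ft_force: [0.5, -0.2, -3.7]
width: 21.9
t 11.90 q [0.127, 0.378, 1.709, -0.002, 1.044, 0.044] p [588.3, 86.5, 219.2] F [0.5, -0.2, -3.7] w 21.9
y [0.01, -0.0, -1.0] z [0.996, 0.084, 0.01]
shift cm [-23.77, 0.4, 0.77] turn [-0.01, 0.072, 0.001] deg 4.2 dist 238
```

View pics/l_side.png

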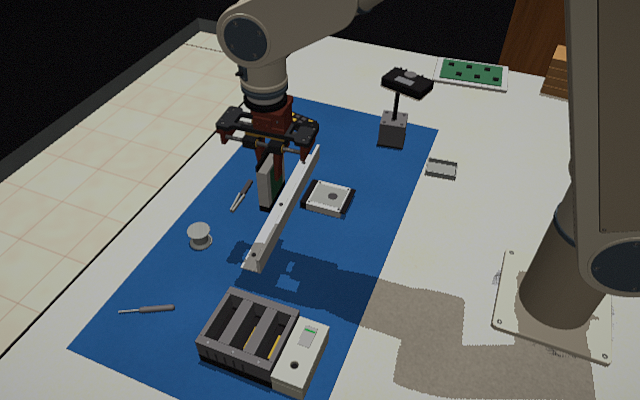

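Drive held upright. Carry it over bay 2.

```bash
python3 -m jog '[[0,[-4,0,0.2],[0,0.01,0]],[0,[-8,0.2,0.4],[0,0.03,0]],[0,[-12,0.4,0.6],[0,0.05,0]],[0,[-16,0.4,0.7],[0,0.072,0]],[0,[-20,0.4,0.8],[0,0.072,0]],[0,[-23.8,0.4,0.8],[0,0.072,0]],[0,[-23.8,0.4,0.8],[0,0.072,0]],[0,[-23.8,0.4,0.8],[0,0.072,0]]]'; python3 - <<'E'
from h import *
obs();rel([576,324,215],toolR(0.7))
from workcell import ctrl
for nm in ("side","top","wrist"):
    d=ctrl.get_image(nm); cv2.imwrite(f"pics/m_{nm}.png",d["color"][:,:,::-1]); np.savez(f"pics/m_{nm}.npz",**d)
crop(load("pics/m_side.npz"),150,150,360,390,2.5,"pics/m_sc.png")
E
```

```text
t: 12.8
ee_pos: [572.1, 324.1, 208.3]
orientation: [-1.22, 1.198, -1.201]
ft_force: [-0.7, 0.3, -3.7]
width: 21.8
t 12.80 q [0.498, 0.487, 1.562, -0.003, 1.095, 0.486] p [572.1, 324.1, 208.3] F [-0.7, 0.3, -3.7] w 21.8
y [-0.002, -0.004, -1.0] z [1.0, 0.014, -0.002]
shift cm [0.02, -0.67, 0.39] turn [0.002, 0.002, 0.004] deg 0.2 dist 8
```

View pics/m_sc.png

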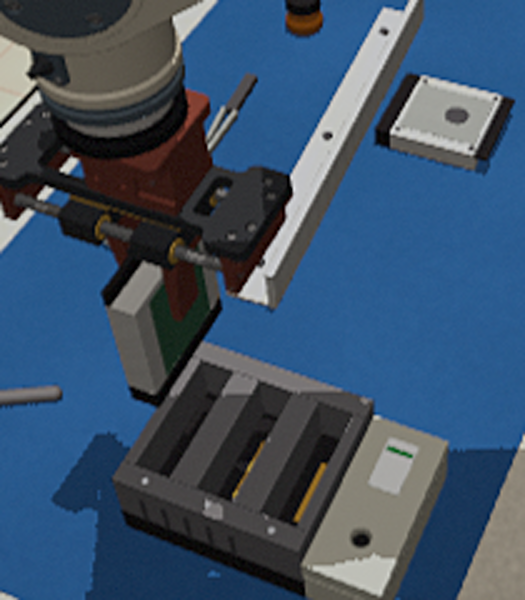

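View pics/m_wrist.png

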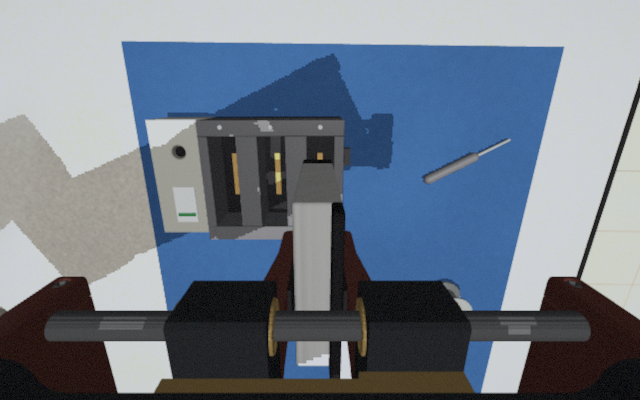

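```bash
python3 - <<'E'
from h import *
crop(load("pics/m_wrist.npz"),140,100,360,250,3.6,"pics/m_w.png")
E
```

```text
(no output)
```

View pics/m_w.png

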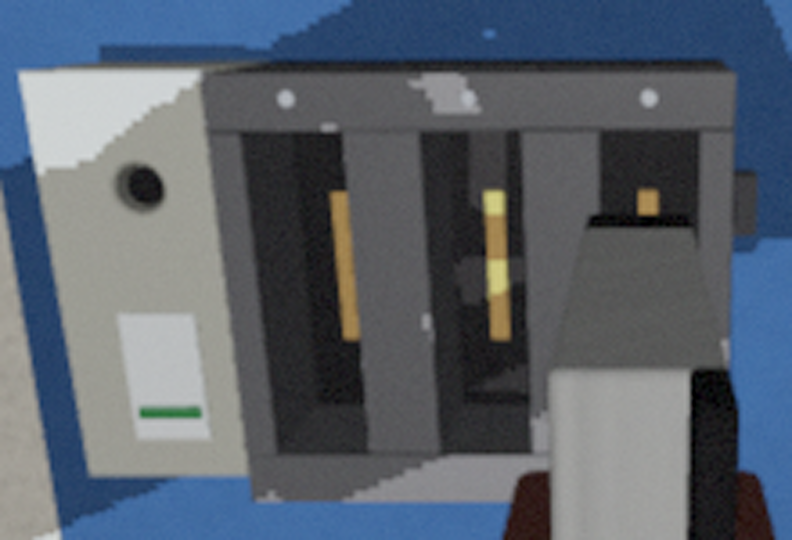

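```bash
python3 - <<'E'
from h import *
d=load("pics/m_wrist.npz");f=lambda x,y,p:px(d,140+x/3.6,100+y/3.6,plane=p)
for n,x,y,p in [("b2tl",600,131,70),("b2tr",700,133,70),("b1tl",420,131,70),("b1tr",520,131,70),("b1bl",441,455,70),("b0tl",242,131,70),("b0tr",343,132,70),("b0br",368,455,70),("b0bl",277,455,70),("hole",140,187,50),("dtl",205,72,70),("dtr",735,68,70),("dbl",255,500,70)]:
    print(n,f(x,y,p).round(1))
W=cloud(d)
for u,v in [(228,128),(300,123),(180,130),(265,200),(300,240)]: print(W[v,u].round(1))
# drive contact end visible (bottom edge) : estimate end face
for u,v in [(315,190),(320,165),(305,250)]: print("drv",W[v,u].round(1))
E
```

```text
b2tl [561.8 374.7  70. ]
b2tr [589.8 374.5  70. ]
b1tl [511.3 374.1  70. ]
b1tr [539.4 374.5  70. ]
b1bl [512.8 275.7  70. ]
b0tl [461.5 373.6  70. ]
b0tr [489.8 373.6  70. ]
b0br [490.3 275.4  70. ]
b0bl [462.2 275.1  70. ]
hole [421.6 354.2  50. ]
dtl [452.9 389.5  70. ]
dtr [598.9 392.2  70. ]
dbl [453.9 259.7  70. ]
[483.5 382.2  71.5]
[555.2 387.9  71.7]
[426.6 377.9  51.6]
[511.4 296.5  39.8]
[564.9 349.5 253.3]
drv [571.3 367.4 235.3]
drv [574.3 367.1 174.5]
drv [567.1 344.7 253.6]
```

```bash
python3 -m jog '[[0,[-0.2,0,0.4],[0,0.003,0]],[0,[-0.2,2,0.4],[0,0.003,0]],[0,[-0.2,4,0.4],[0,0.003,0]],[0,[-0.2,6,0.4],[0,0.003,0]],[0,[-0.2,6.8,0.4],[0,0.003,0]],[0,[-0.2,6.8,0.4],[0,0.003,0]],[0,[-0.2,6.8,0.4],[0,0.003,0]]]'; python3 - <<'E'
from h import *
obs();rel([576,326,86],toolR(0.5))
from workcell import ctrl
for nm in ("side","wrist"):
    d=ctrl.get_image(nm); cv2.imwrite(f"pics/n_{nm}.png",d["color"][:,:,::-1]); np.savez(f"pics/n_{nm}.npz",**d)
crop(load("pics/n_side.npz"),170,220,310,390,3.5,"pics/n_sc.png")
crop(load("pics/n_wrist.npz"),180,80,380,240,3.8,"pics/n_w.png")
E
```

```text
t: 13.65
ee_pos: [578.3, 325.9, 144.1]
orientation: [-1.211, 1.201, -1.205]
ft_force: [-0.2, 0.1, -3.0]
width: 21.5
t 13.65 q [0.496, 0.567, 1.592, -0.002, 0.98, 0.489] p [578.3, 325.9, 144.1] F [-0.2, 0.1, -3.0] w 21.5
y [0.003, -0.001, -1.0] z [1.0, 0.008, 0.003]
shift cm [-0.02, 5.8, -0.25] turn [-0.003, -0.0, 0.001] deg 0.2 dist 58
```

View pics/n_sc.png

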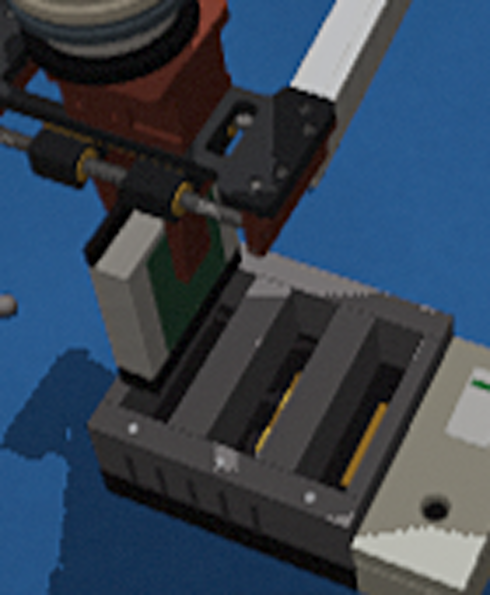

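View pics/n_w.png

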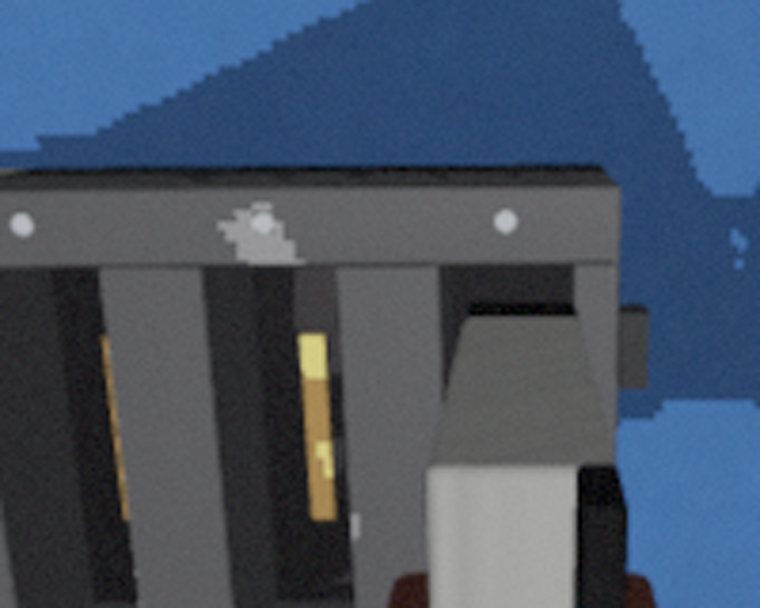

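```bash
python3 - <<'E'
from h import *
d=load("pics/n_wrist.npz");f=lambda x,y,p:px(d,180+x/3.8,80+y/3.8,plane=p)
print(f(440,266,70),f(574,266,70),"drive bottom",f(469,305,82.7),f(575,305,82.7))
E
```

```text
[561.34296625 374.58649597  70.        ] [589.68837738 374.79976477  70.        ] drive bottom [567.93859805 368.68699375  82.7       ] [589.39339733 368.84511379  82.7       ]
```

```bash
python3 -m jog '[[0,[-0.11,0,-0.3],[0,0,0]],[0,[-0.11,0,-0.3],[0,0,0]],[0,[-0.11,0.8,-0.3],[0,0,0]],[0,[-0.11,1.6,-0.3],[0,0,0]],[0,[-0.11,2.0,-0.3],[0,0,0]],[0,[-0.11,2.4,-0.3],[0,0,0]],[0,[-0.11,2.4,-0.3],[0,0,0]]]'; python3 - <<'E'
from h import *
obs();rel([575.3,327,86],toolR(0.5))
E
```

```text
t: 14.45
ee_pos: [574.2, 326.8, 118.3]
orientation: [-1.214, 1.201, -1.204]
ft_force: [0.2, -0.3, -3.3]
width: 22.1
t 14.45 q [0.5, 0.597, 1.61, -0.003, 0.935, 0.493] p [574.2, 326.8, 118.3] F [0.2, -0.3, -3.3] w 22.1
y [0.001, -0.002, -1.0] z [1.0, 0.009, 0.001]
shift cm [-0.03, 3.23, 0.11] turn [-0.001, 0.0, 0.002] deg 0.1 dist 32
```

Entered the mouth with no contact. Lower to the floor.

```bash
python3 -m jog '[[0,[0,0.5,0.08],[0,0,0]],[0,[0,1.0,0.08],[0,0,0]],[0,[0,1.5,0.08],[0,0,0]],[0,[0,2.0,0.08],[0,0,0]],[0,[0,2.5,0.08],[0,0,0]],[0,[0,2.9,0.08],[0,0,0]],[0,[0,2.9,0.08],[0,0,0]]]'; python3 - <<'E'
from h import *
obs();rel([575.3,327,86],toolR(0.5))
E
```

```text
t: 15.15
ee_pos: [575.1, 326.8, 89.5]
orientation: [-1.214, 1.201, -1.204]
ft_force: [0.3, 0.2, -2.4]
width: 22.3
t 15.15 q [0.5, 0.636, 1.619, -0.003, 0.887, 0.492] p [575.1, 326.8, 89.5] F [0.3, 0.2, -2.4] w 22.3
y [0.001, -0.002, -1.0] z [1.0, 0.009, 0.001]
shift cm [-0.02, 0.35, 0.02] turn [-0.001, 0.0, 0.002] deg 0.1 dist 4
```

```bash
python3 -m jog '[[0,[0,0.2,0],[0,0,0]],[0,[0,0.35,0],[0,0,0]],[0,[0,0.45,0],[0,0,0]],[0,[0,0.45,0],[0,0,0]]]'; python3 - <<'E'
from h import *
obs();rel([575.3,327,86],toolR(0.5))
E
```

```text
t: 15.55
ee_pos: [575.7, 327.1, 86.4]
orientation: [-1.212, 1.2, -1.204]
ft_force: [-2.1, -0.7, 2.3]
width: 21.9
t 15.55 q [0.5, 0.64, 1.619, -0.003, 0.881, 0.492] p [575.7, 327.1, 86.4] F [-2.1, -0.7, 2.3] w 21.9
y [0.002, -0.001, -1.0] z [1.0, 0.009, 0.002]
shift cm [0.01, 0.04, -0.04] turn [-0.002, 0.0, 0.001] deg 0.2 dist 1
```

```bash
python3 -m jog '[[0.4,[0,0.1,0],[0,0,0]],[0.4,[0,0,0],[0,0,0]],[0.45,[0,0,0],[0,0,0]],[0.5,[0,-0.5,0],[0,0,0]],[0.6,[0,-3,0],[0,0,0]],[0.7,[0,-7,0],[0,0,0]],[1,[0,-11,0],[0,0,0]],[1,[0,-15,0],[0,0,0]]]'; python3 - <<'E'
from h import *
obs()
from workcell import ctrl
for nm in ("side","wrist"):
    d=ctrl.get_image(nm); cv2.imwrite(f"pics/o_{nm}.png",d["color"][:,:,::-1]); np.savez(f"pics/o_{nm}.npz",**d)
W=cloud(d).reshape(-1,3)
for lo,hi in ((125,133),(137,146)):
    m=(abs(W[:,0]-576)<30)&(abs(W[:,1]-325)<60)&(W[:,2]>lo)&(W[:,2]<hi);print(m.sum(),np.percentile(W[m],[3,50,97],axis=0).round(1).tolist())
E
```

```text
t: 16.35
ee_pos: [575.1, 327.1, 237.6]
orientation: [-1.213, 1.2, -1.204]
ft_force: [0.5, -0.5, -0.4]
width: 72.7
t 16.35 q [0.5, 0.461, 1.532, -0.002, 1.147, 0.492] p [575.1, 327.1, 237.6] F [0.5, -0.5, -0.4] w 72.7
y [0.002, -0.001, -1.0] z [1.0, 0.009, 0.002]
1491 [[564.9, 285.6, 129.1], [572.8, 330.4, 130.4], [580.7, 370.1, 131.8]]
511 [[581.1, 286.5, 140.8], [583.7, 332.4, 142.3], [586.2, 370.0, 143.7]]
```

View pics/o_side.png

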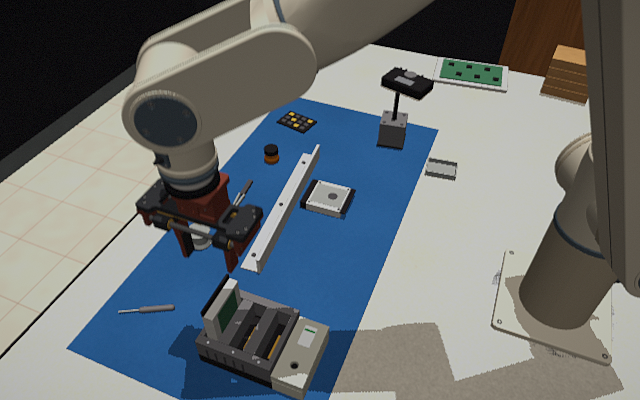

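View pics/o_wrist.png

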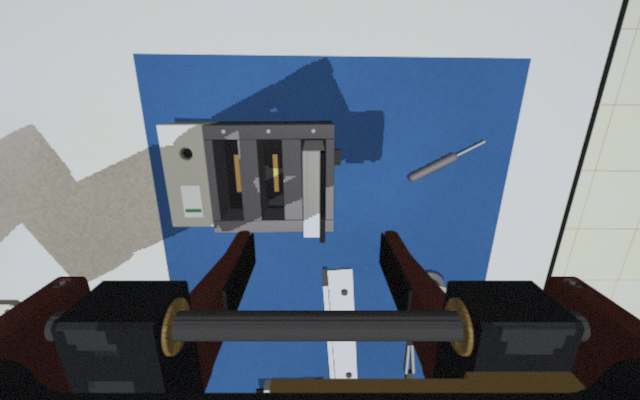

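```bash
python3 - <<'E'
from h import *
from workcell import ctrl
d=ctrl.get_image("top"); np.savez("pics/p_top.npz",**d)
crop(d,270,140,430,240,5,"pics/p_t.png")
crop(load("pics/k_top.npz"),270,140,430,240,5,"pics/p_k.png")
s=load("pics/o_side.npz");crop(s,240,130,380,280,5,"pics/p_s.png")
E
```

```text
(no output)
```

View pics/p_t.png

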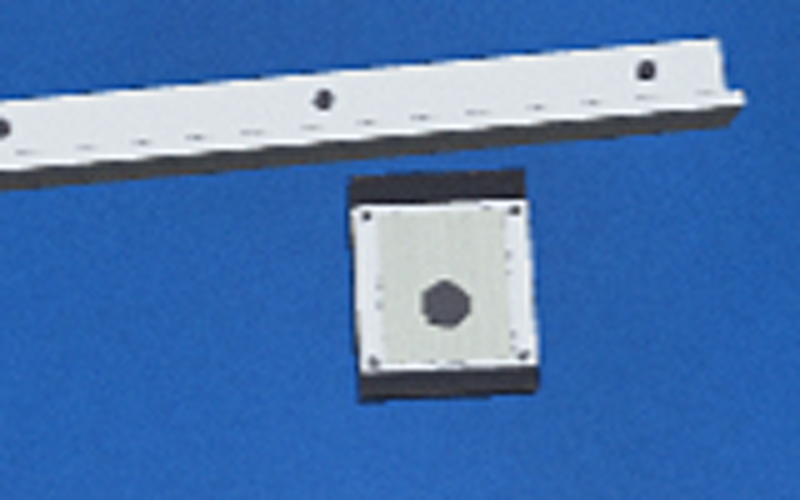

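View pics/p_s.png

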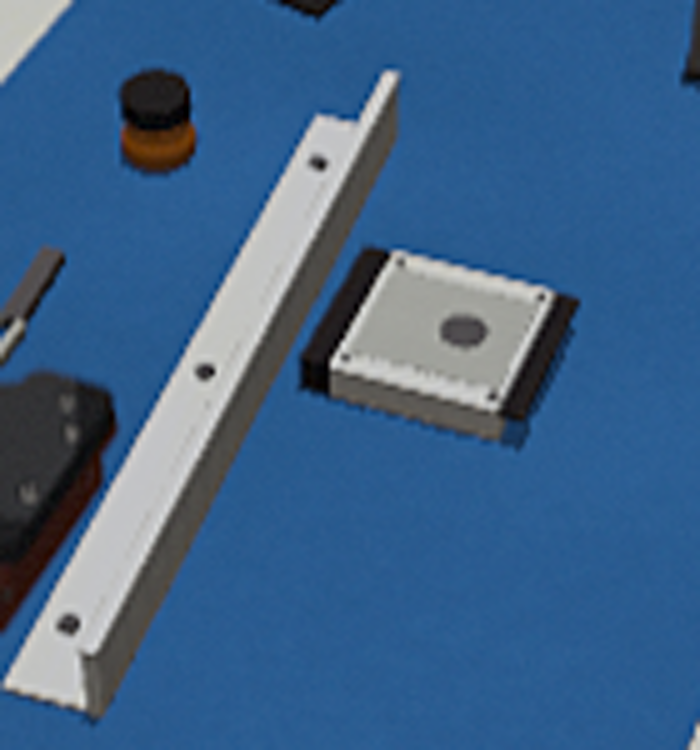

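```bash
python3 - <<'E'
from h import *
d=load("pics/p_top.npz");f=lambda x,y,p:px(d,270+x/5,140+y/5,plane=p)
P=[f(350,179,22),f(524,171,22),f(538,370,22),f(358,375,22)];print(np.round(P,1).tolist(),[np.linalg.norm(P[i]-P[(i+1)%4]).round(1) for i in range(4)])
c=(P[0]+P[1])/2;l=(P[2]+P[3])/2;u=(c-l)/np.linalg.norm(c-l);print("contact",c,"lip edge",c-116*u,"yaw",np.degrees(np.arctan2(u[1],u[0])))
a=np.radians(4.6);n=np.array([np.cos(a),np.sin(a),0]);C=np.array([606.2,-44.8,0]);t=np.array([-np.sin(a),np.cos(a),0])
e=c-116*u;print("rail frame contact",(c-C)@n,(c-C)@t,"lip",(e-C)@n,(e-C)@t)
E
```

```text
[[593.7, -54.3, 22.0], [597.2, -143.8, 22.0], [493.7, -148.1, 22.0], [491.7, -57.0, 22.0]] [np.float64(89.5), np.float64(103.6), np.float64(91.1), np.float64(102.0)]
contact [595.45039682 -99.04361689  22.        ] lip edge [ 479.5161531  -102.94888677   22.        ] yaw 1.9292911333869278
rail frame contact -15.06525712754354 -53.20678499346557 lip -130.9392610022237 -47.801673889092726
```

```bash
python3 - <<'E'
from h import *
p,R=tipT(rail(-145,-49.5,120),4.6,12,-44);print(p);rel(p,R)
E
```

```text
[ 508.53677159 -102.31775755  129.1481144 ]
shift cm [43.0, 10.91, -7.31] turn [0.201, -0.071, 0.006] deg 12.2 dist 450
```

```bash
python3 -m jog '[[1,[5,0,-0.8],[0,0,0]],[1,[10,0.5,-2],[0,-0.02,0]],[1,[15,1,-3],[0,-0.04,0]],[1,[20,2,-4],[0.05,-0.05,0]],[1,[25,4,-5],[0.1,-0.07,0]],[1,[30,6,-6],[0.15,-0.071,0]],[1,[35,8,-7],[0.2,-0.071,0]],[1,[39,9.5,-7.3],[0.2,-0.071,0]]]'; python3 - <<'E'
from h import *
obs()
p,R=tipT(rail(-145,-49.5,50),4.6,14,-44);print(p);rel(p,R)
E
```

```text
t: 17.3
ee_pos: [503.6, -53.1, 143.6]
orientation: [-1.098, 1.004, -1.238]
ft_force: [1.1, 1.0, 0.5]
width: 87.8
t 17.30 q [-0.152, 0.299, 2.078, 0.07, 0.57, -0.288] p [503.6, -53.1, 143.6] F [1.1, 1.0, 0.5] w 87.8
y [0.198, 0.008, -0.98] z [0.977, 0.08, 0.198]
[ 508.19240195 -102.34546488   60.64456341]
shift cm [4.87, 8.19, -1.58] turn [0.045, 0.001, 0.008] deg 2.6 dist 97
```

```bash
python3 -m jog '[[1,[3,2,-1.5],[0.045,0,0]],[1,[4.9,4,-1.6],[0.045,0,0.008]],[1,[4.9,7,-1.6],[0.045,0,0.008]],[1,[4.9,8.2,-1.6],[0.045,0,0.008]],[1,[4.9,8.2,-1.6],[0.045,0,0.008]]]'; python3 - <<'E'
from h import *
obs();state()
p,R=tipT(rail(-145,-49.5,10),4.6,16,-44);print(p);rel(p,R)
E
```

```text
t: 17.8
ee_pos: [510.1, -100.9, 60.2]
orientation: [-1.059, 0.978, -1.247]
ft_force: [0.1, -0.7, -0.3]
width: 88.0
t 17.80 q [-0.268, 0.475, 2.108, 0.251, 0.341, -0.576] p [510.1, -100.9, 60.2] F [0.1, -0.7, -0.3] w 88.0
y [0.239, 0.021, -0.971] z [0.968, 0.079, 0.24]
tip world [ 467.6 -104.4   49.7] rail fx -143.0 fy -48.2 z 49.7
[ 507.79618501 -102.37734373   22.12804366]
shift cm [0.13, 3.64, -1.15] turn [0.037, 0.001, -0.001] deg 2.1 dist 38
```

```bash
python3 -m jog '[[1,[0.1,1,-1.1],[0.037,0,0]],[1,[0.1,2,-1.15],[0.037,0,0]],[1,[0.1,3,-1.15],[0.037,0,0]],[1,[0.13,3.65,-1.15],[0.037,0,0]],[1,[0.13,3.65,-1.15],[0.037,0,0]]]'; python3 - <<'E'
from h import *
obs();state()
from workcell import ctrl
d=ctrl.get_image("side"); crop(d,240,100,420,260,4,"pics/q_s.png")
E
```

```text
t: 18.3
ee_pos: [509.9, -102.4, 24.3]
orientation: [-1.028, 0.947, -1.262]
ft_force: [-0.1, -0.3, -0.2]
width: 87.6
t 18.30 q [-0.28, 0.553, 2.138, 0.496, 0.209, -0.836] p [509.9, -102.4, 24.3] F [-0.1, -0.3, -0.2] w 87.6
y [0.279, 0.023, -0.96] z [0.957, 0.079, 0.28]
tip world [ 467.8 -105.9   11.9] rail fx -142.9 fy -49.8 z 11.9
```

View pics/q_s.png

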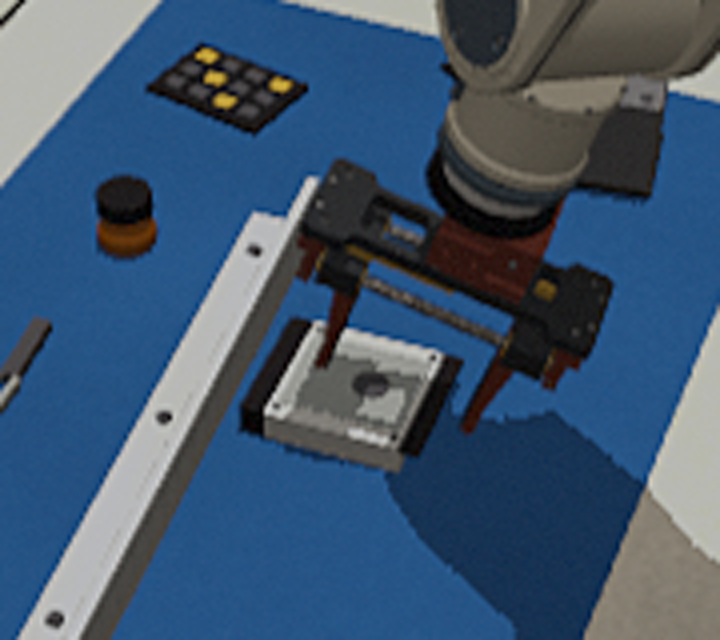

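Good. Push 29 mm along the rail normal.

```bash
python3 -m jog '[[1,[0,0.2,0.7],[0,0,0]],[1,[0,0.35,1.2],[0,0,0]],[1,[0,0.5,1.7],[0,0,0]],[1,[0,0.65,2.1],[0,0,0]],[1,[0,0.78,2.5],[0,0,0]],[1,[0,0.9,2.8],[0,0,0]],[1,[0,0.9,2.8],[0,0,0]]]'; python3 - <<'E'
from h import *
obs();state()
E
```

```text
t: 19.05
ee_pos: [538.0, -100.2, 22.8]
orientation: [-1.029, 0.949, -1.262]
ft_force: [-3.7, -1.0, 0.4]
width: 87.6
t 19.05 q [-0.259, 0.575, 2.08, 0.403, 0.24, -0.72] p [538.0, -100.2, 22.8] F [-3.7, -1.0, 0.4] w 87.6
y [0.277, 0.023, -0.961] z [0.957, 0.078, 0.278]
tip world [ 495.9 -103.7   10.6] rail fx -114.7 fy -49.8 z 10.6
```

```bash
python3 -m jog '[[1,[0,0.1,0.3],[0,0,0]],[1,[0,0.1,0.3],[0,0,0]],[1,[0,-0.2,-0.8],[0,0,0]],[1,[0,-0.2,-1.0],[0.03,0,0]],[1,[0,0.2,-1.1],[0.03,0,0]],[1,[0,0.35,-1.15],[0.03,0,0]],[1,[0,0.35,-1.15],[0.03,0,0]]]'; python3 - <<'E'
from h import *
obs();state()
p,R=tipT(rail(-113,-49.8,5),4.6,18,-44);rel(p,R)
E
```

```text
t: 19.75
ee_pos: [529.6, -101.5, 16.6]
orientation: [-1.005, 0.925, -1.274]
ft_force: [0.2, 0.7, 0.5]
width: 88.1
t 19.75 q [-0.273, 0.583, 2.116, 0.63, 0.181, -0.961] p [529.6, -101.5, 16.6] F [0.2, 0.7, 0.5] w 88.1
y [0.308, 0.024, -0.951] z [0.948, 0.077, 0.309]
tip world [ 487.9 -104.9    3.1] rail fx -122.7 fy -50.5 z 3.1
shift cm [-0.06, 0.11, 0.99] turn [0.0, 0.001, 0.0] deg 0.1 dist 10
```

```bash
python3 -m jog '[[1,[0,0,0.4],[0,0,0]],[1,[0,0.12,0.75],[0,0,0]],[1,[0,0.24,1.1],[0,0,0]],[1,[0,0.24,1.1],[0,0,0]]]'; python3 - <<'E'
from h import *
obs();state()
E
```

```text
t: 20.15
ee_pos: [540.0, -100.3, 17.7]
orientation: [-1.005, 0.926, -1.273]
ft_force: [-1.7, -0.5, -0.3]
width: 88.1
t 20.15 q [-0.264, 0.587, 2.094, 0.569, 0.194, -0.891] p [540.0, -100.3, 17.7] F [-1.7, -0.5, -0.3] w 88.1
y [0.307, 0.025, -0.951] z [0.948, 0.078, 0.308]
tip world [ 498.3 -103.7    4.1] rail fx -112.3 fy -50.1 z 4.1
```

```bash
python3 -m jog '[[1,[0,-1.17,0.43],[0,0,0]],[1,[0,-2.11,0.79],[0,0,0]],[1,[0,-2.98,1.18],[0,0,0]],[1,[0,-3.78,1.64],[0,0,0]],[1,[0,-4.56,2.16],[0,0,0]],[1,[0,-5.21,2.74],[0,0,0]],[1,[0,-5.21,2.74],[0,0,0]]]'; 
python3 - <<'E'
from h import *
obs();state()
from workcell import ctrl
d=ctrl.get_image("side"); crop(d,240,100,420,260,4,"pics/r_s.png")
E
```

```text
t: 20.85
ee_pos: [550.3, -99.5, 76.7]
orientation: [-1.005, 0.925, -1.274]
ft_force: [-3.4, -1.2, 0.2]
width: 87.7
t 20.85 q [-0.257, 0.471, 2.066, 0.327, 0.323, -0.635] p [550.3, -99.5, 76.7] F [-3.4, -1.2, 0.2] w 87.7
y [0.308, 0.025, -0.951] z [0.948, 0.078, 0.309]
tip world [ 508.6 -102.9   63.1] rail fx -101.9 fy -50.1 z 63.1
```

View pics/r_s.png

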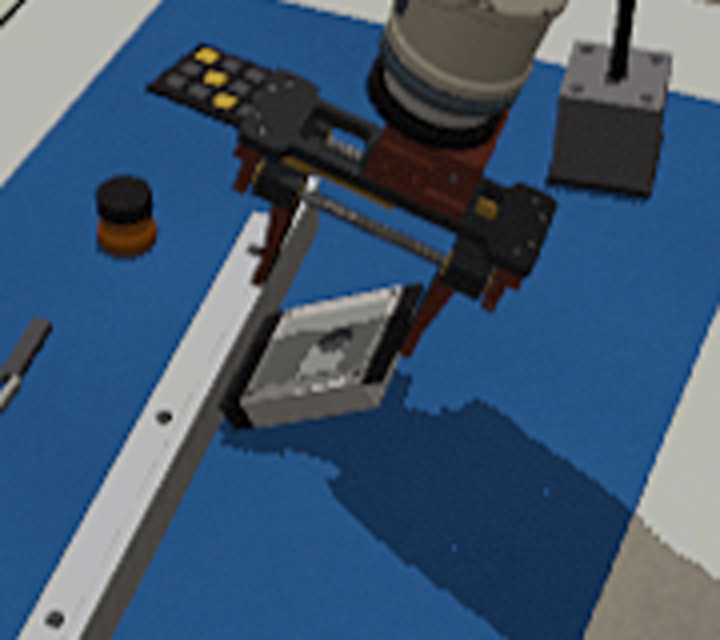

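```bash
python3 -m jog '[[1,[0,-1.08,1.18],[0,0,0]],[1,[0,-1.66,2.31],[0,0,0]],[1,[0,-2.09,3.71],[0,0,0]],[1,[0,-2.35,4.9],[0,0,0]],[1,[0,-2.41,6.13],[0,0,0]],[1,[0,-2.38,7.38],[0,0,0]],[1,[0,-2.23,8.49],[0,0,0]],[1,[0,-2.23,8.49],[0,0,0]]]'; 
python3 - <<'E'
from h import *
obs();state()
from workcell import ctrl
d=ctrl.get_image("side"); crop(d,240,100,420,260,4,"pics/s_s.png")
E
```

```text
t: 21.7
ee_pos: [625.8, -93.6, 123.8]
orientation: [-1.004, 0.923, -1.275]
ft_force: [-0.1, -0.1, -0.1]
width: 88.0
t 21.70 q [-0.211, 0.463, 1.894, 0.19, 0.488, -0.447] p [625.8, -93.6, 123.8] F [-0.1, -0.1, -0.1] w 88.0
y [0.31, 0.024, -0.951] z [0.947, 0.078, 0.311]
tip world [584.2 -97.1 110.1] rail fx -26.2 fy -50.3 z 110.1
```

View pics/s_s.png

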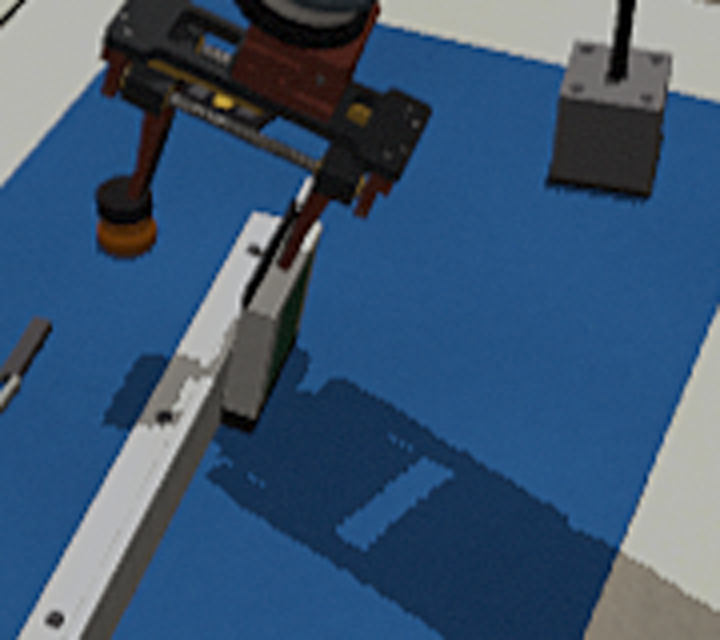

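```bash
python3 -m jog '[[1,[0,0.3,0.95],[0,0,0]],[1,[0,0.6,1.9],[0,0,0]],[1,[0,0.6,1.9],[0,0,0]],[1,[0,-3,0],[0,0,0]],[1,[0,-7,-1.5],[-0.1,0,0]],[1,[0,-12,-2.5],[-0.25,0,0]],[1,[0,-13.5,-2.5],[-0.316,0,0]],[1,[0,-13.5,-2.5],[-0.316,0,0]]]'; 
python3 - <<'E'
from h import *
obs()
from workcell import ctrl
a=np.radians(4.6);n=np.array([np.cos(a),np.sin(a),0]);C=np.array([606.2,-44.8,0]);t=np.array([-np.sin(a),np.cos(a),0])
for nm in ("side","wrist"):
    d=ctrl.get_image(nm); cv2.imwrite(f"pics/t_{nm}.png",d["color"][:,:,::-1]); np.savez(f"pics/t_{nm}.npz",**d)
    W=cloud(d).reshape(-1,3);W=W[~np.isnan(W[:,0])]
    X=(W-C)@n;Y=(W-C)@t;Z=W[:,2]
    for lo,hi in ((98,109),(110,122)):
        m=(abs(X)<60)&(Y>-140)&(Y<40)&(Z>lo)&(Z<hi)
        if m.sum()>5: print(nm,lo,m.sum(),"X",np.percentile(X[m],[2,50,98]).round(1),"Y",np.percentile(Y[m],[2,50,98]).round(1),"Z",np.median(Z[m]).round(1), np.polyfit(Y[m],X[m],1))
rel(rail(-11.5,-50,61),toolR(4.6))
E
```

```text
t: 22.55
ee_pos: [561.4, -99.3, 248.0]
orientation: [-1.246, 1.145, -1.153]
ft_force: [-0.3, -0.5, -0.5]
width: 87.8
t 22.55 q [-0.195, 0.312, 1.734, -0.002, 1.092, -0.276] p [561.4, -99.3, 248.0] F [-0.3, -0.5, -0.5] w 87.8
y [0.004, -0.003, -1.0] z [0.997, 0.081, 0.003]
side 98 242 X [-22.2 -13.3  -3.4] Y [-94.3 -46.6  -5.7] Z 105.4 [ 9.63792668e-03 -1.27173126e+01]
side 110 82 X [-5.4 -3.5  0.6] Y [-94.1 -49.5  -8. ] Z 116.5 [ 0.01059831 -2.58887389]
wrist 98 1416 X [-22.5 -14.   -5.4] Y [-91.2 -45.5  -4.8] Z 105.5 [ 1.76588886e-03 -1.39446327e+01]
wrist 110 492 X [-5.5 -3.5 -0.5] Y [-91.6 -44.9  -5. ] Z 117.1 [-1.13889830e-03 -3.42415157e+00]
shift cm [0.0, 18.27, 4.03] turn [0.0, 0.001, 0.001] deg 0.1 dist 187
```

View pics/t_wrist.png

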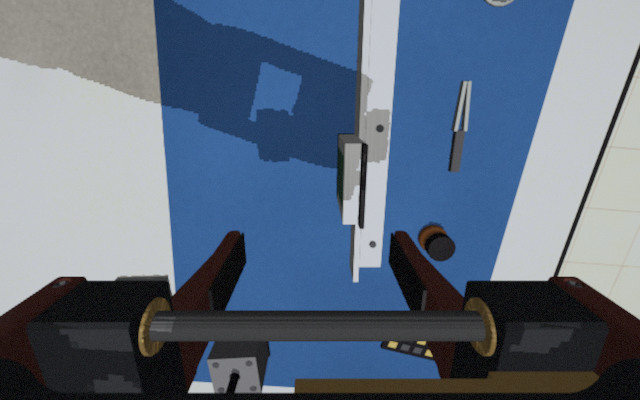

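```bash
python3 -m jog '[[1,[-0.1,3,4],[0,0,0]],[1,[-0.15,7,4.03],[0,0,0]],[1,[-0.15,11,4.03],[0,0,0]],[1,[-0.15,14.5,4.03],[0,0,0]],[0.8,[-0.15,17,4.03],[0,0,0]],[0.5,[-0.15,18.3,4.03],[0,0,0]],[0.4,[-0.15,18.3,4.03],[0,0,0]],[0.4,[-0.15,18.3,4.03],[0,0,0]]]'; 
python3 - <<'E'
from h import *
obs();rel(rail(-11.2,-48.5,61),toolR(4.6))
E
```

```text
t: 23.45
ee_pos: [598.1, -94.3, 61.1]
orientation: [-1.248, 1.15, -1.149]
ft_force: [0.9, -0.5, 0.7]
width: 59.4
t 23.45 q [-0.176, 0.613, 1.758, -0.001, 0.772, -0.256] p [598.1, -94.3, 61.1] F [0.9, -0.5, 0.7] w 59.4
y [-0.002, -0.001, -1.0] z [0.997, 0.081, -0.002]
shift cm [-0.02, 0.01, 0.08] turn [0.002, 0.001, 0.001] deg 0.1 dist 1
```

```bash
python3 -m jog '[[0.3,[0,0,0],[0,0,0]],[0.1,[0,0,0],[0,0,0]],[0,[0,0,0],[0,0,0]],[0,[0,0,0],[0,0,0]],[0,[0,0,0],[0,0,0]],[0,[0,0,0],[0,0,0]],[0,[0,0,0],[0,0,0]],[0,[0,0,0],[0,0,0]]]'; 
python3 -m jog '[[0,[0,0,0],[0,0,0]],[0,[0,0,0],[0,0,0]],[0,[0,0,0],[0,0,0]]]'
python3 - <<'E'
from h import *
obs()
E
```

```text
t: 24.25
ee_pos: [598.4, -94.3, 61.4]
orientation: [-1.248, 1.15, -1.149]
ft_force: [-1.4, 0.1, 5.2]
width: 21.9
t: 24.55
ee_pos: [598.4, -94.3, 61.4]
orientation: [-1.248, 1.15, -1.149]
ft_force: [-1.0, -0.2, 4.7]
width: 21.7
t 24.55 q [-0.175, 0.613, 1.758, -0.002, 0.772, -0.255] p [598.4, -94.3, 61.4] F [-1.0, -0.2, 4.7] w 21.7
y [-0.002, -0.001, -1.0] z [0.997, 0.081, -0.002]
```

```bash
python3 -m jog '[[0,[0,-2,0],[0,0,0]],[0,[0,-6,0],[0,0,0]],[0,[0,-11,0],[0,0,0]],[0,[0,-15,0],[0,0,0]],[0,[0,-17.5,0],[0,0,0]],[0,[0,-17.5,0],[0,0,0]]]'
python3 - <<'E'
from h import *
obs();rel([476,325,235],toolR(0.5))
E
```

```text
t: 25.15
ee_pos: [600.4, -94.5, 239.4]
orientation: [-1.245, 1.145, -1.153]
ft_force: [0.7, -1.1, -3.4]
width: 22.0
t 25.15 q [-0.175, 0.378, 1.658, -0.001, 1.101, -0.256] p [600.4, -94.5, 239.4] F [0.7, -1.1, -3.4] w 22.0
y [0.004, -0.002, -1.0] z [0.997, 0.081, 0.004]
shift cm [-42.82, 0.31, -9.0] turn [-0.004, 0.073, 0.002] deg 4.2 dist 438
```

```bash
python3 -m jog '[[0,[-4,0,-0.8],[0,0.01,0]],[0,[-9,0.1,-2],[0,0.02,0]],[0,[-14,0.1,-3],[0,0.03,0]],[0,[-19,0.2,-4],[0,0.04,0]],[0,[-24,0.2,-5],[0,0.05,0]],[0,[-29,0.3,-6],[0,0.06,0]],[0,[-34,0.3,-7],[0,0.073,0]],[0,[-38,0.3,-8],[0,0.073,0]]]'
python3 - <<'E'
from h import *
obs();rel([476,325,150],toolR(0.5))
E
```

```text
t: 25.95
ee_pos: [485.9, 279.5, 230.2]
orientation: [-1.219, 1.206, -1.203]
ft_force: [0.4, -0.0, -3.3]
width: 21.8
t 25.95 q [0.501, 0.323, 1.764, 0.0, 1.061, 0.492] p [485.9, 279.5, 230.2] F [0.4, -0.0, -3.3] w 21.8
y [-0.005, -0.003, -1.0] z [1.0, 0.008, -0.005]
shift cm [-4.58, 8.02, -0.91] turn [0.005, -0.001, 0.003] deg 0.3 dist 93
```

```bash
python3 -m jog '[[0,[-2.5,0,-0.7],[0,0,0]],[0,[-4.6,0.5,-0.9],[0,0,0]],[0,[-4.6,2.5,-0.9],[0,0,0]],[0,[-4.6,5,-0.9],[0,0,0]],[0,[-4.6,7,-0.9],[0,0,0]],[0,[-4.6,8.1,-0.9],[0,0,0]],[0,[-4.6,8.1,-0.9],[0,0,0]],[0,[-4.6,8.1,-0.9],[0,0,0]]]'
python3 - <<'E'
from h import *
obs();rel([475.5,325,140],toolR(0.5))
from workcell import ctrl
for nm in ("side","wrist"):
    d=ctrl.get_image(nm); cv2.imwrite(f"pics/u_{nm}.png",d["color"][:,:,::-1]); np.savez(f"pics/u_{nm}.npz",**d)
crop(load("pics/u_side.npz"),170,220,340,390,3.5,"pics/u_sc.png")
crop(load("pics/u_wrist.npz"),220,80,420,240,3.8,"pics/u_w.png")
E
```

```text
t: 26.75
ee_pos: [478.3, 323.8, 151.4]
orientation: [-1.216, 1.205, -1.203]
ft_force: [-1.0, 1.1, -3.3]
width: 22.0
t 26.75 q [0.574, 0.447, 1.785, 0.001, 0.912, 0.566] p [478.3, 323.8, 151.4] F [-1.0, 1.1, -3.3] w 22.0
y [-0.003, -0.001, -1.0] z [1.0, 0.008, -0.003]
shift cm [-0.12, 1.14, -0.27] turn [0.003, -0.001, 0.001] deg 0.2 dist 12
```

View pics/u_sc.png

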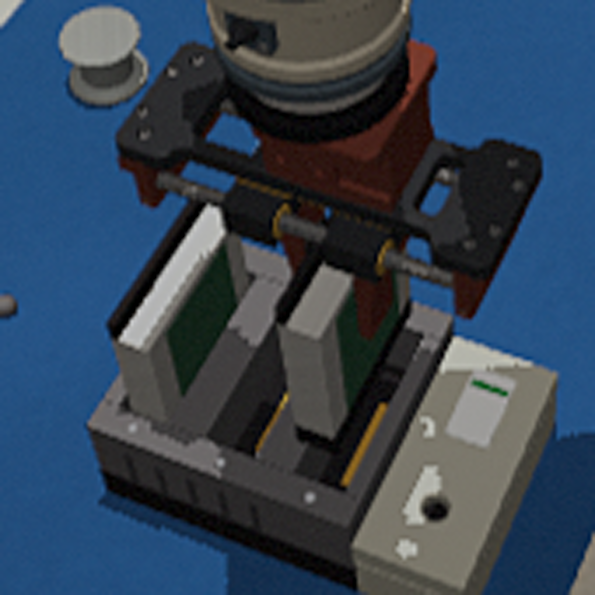

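View pics/u_w.png

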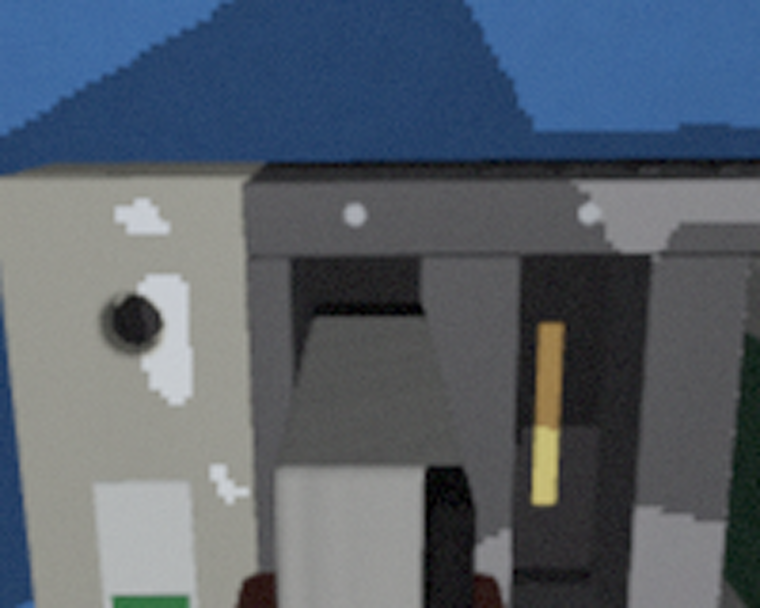

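```bash
python3 - <<'E'
from h import *
d=load("pics/u_wrist.npz");f=lambda x,y,p:px(d,220+x/3.8,80+y/3.8,plane=p)
print(f(291,257,70),f(419,257,70),"drive bottom",f(316,303,90),f(422,303,90),"hole",f(132,321,50))
E
```

```text
[461.31698723 373.323008    70.        ] [489.20573009 373.54260539  70.        ] drive bottom [467.63128557 366.97237427  90.        ] [489.11309271 367.14237368  90.        ] hole [421.6166327  354.82302705  50.        ]
```

```bash
python3 -m jog '[[0,[-0.2,0,-0.28],[0,0,0]],[0,[-0.2,0.5,-0.28],[0,0,0]],[0,[-0.2,1.2,-0.28],[0,0,0]],[0,[-0.2,1.8,-0.28],[0,0,0]],[0,[-0.2,2.3,-0.28],[0,0,0]],[0,[-0.2,2.8,-0.28],[0,0,0]],[0,[-0.2,3.3,-0.28],[0,0,0]],[0,[-0.2,3.3,-0.28],[0,0,0]]]'
python3 - <<'E'
from h import *
obs();rel([475.3,326,86],toolR(0.5))
E
```

```text
t: 27.65
ee_pos: [475.0, 325.6, 118.0]
orientation: [-1.217, 1.205, -1.203]
ft_force: [-0.4, 0.2, -3.4]
width: 21.9
t 27.65 q [0.58, 0.494, 1.806, 0.001, 0.846, 0.571] p [475.0, 325.6, 118.0] F [-0.4, 0.2, -3.4] w 21.9
y [-0.003, -0.002, -1.0] z [1.0, 0.008, -0.003]
shift cm [-0.04, 3.2, 0.04] turn [0.003, -0.0, 0.002] deg 0.2 dist 32
```

```bash
python3 -m jog '[[0,[-0.04,0.5,0.04],[0,0,0]],[0,[-0.04,1.0,0.04],[0,0,0]],[0,[-0.04,1.5,0.04],[0,0,0]],[0,[-0.04,2.0,0.04],[0,0,0]],[0,[-0.04,2.5,0.04],[0,0,0]],[0,[-0.04,2.9,0.04],[0,0,0]],[0,[-0.04,3.15,0.04],[0,0,0]],[0,[-0.04,3.25,0.04],[0,0,0]]]'
python3 - <<'E'
from h import *
obs()
E
```

```text
t: 28.45
ee_pos: [475.7, 326.2, 86.4]
orientation: [-1.216, 1.205, -1.203]
ft_force: [-2.4, -1.7, 7.4]
width: 21.7
t 28.45 q [0.58, 0.542, 1.817, 0.001, 0.785, 0.571] p [475.7, 326.2, 86.4] F [-2.4, -1.7, 7.4] w 21.7
y [-0.003, -0.001, -1.0] z [1.0, 0.008, -0.003]
```

Seated on floor (F_z turned from −3 to +7). Release and rise.

```bash
python3 -m jog '[[0.4,[0,0,0],[0,0,0]],[0.4,[0,0,0],[0,0,0]],[0.45,[0,0,0],[0,0,0]],[0.5,[0,-0.5,0],[0,0,0]],[0.5,[0,-3,0],[0,0,0]],[0.6,[0,-7,0],[0,0,0]],[0.7,[0,-11,0],[0,0,0]],[0.7,[0,-15,0],[0,0,0]]]'; python3 - <<'E'
from h import *
obs()
from workcell import ctrl
for nm in ("side","wrist","top"):
    d=ctrl.get_image(nm); cv2.imwrite(f"pics/v_{nm}.png",d["color"][:,:,::-1]); np.savez(f"pics/v_{nm}.npz",**d)
W=cloud(load("pics/v_wrist.npz")).reshape(-1,3)
for xc in (476,576):
  for lo,hi in ((125,133),(137,146)):
    m=(abs(W[:,0]-xc)<25)&(abs(W[:,1]-325)<60)&(W[:,2]>lo)&(W[:,2]<hi);print(m.sum(),np.percentile(W[m],[3,50,97],axis=0).round(1).tolist())
E
```

```text
t: 29.25
ee_pos: [476.0, 326.3, 238.4]
orientation: [-1.215, 1.204, -1.203]
ft_force: [0.1, -0.2, 0.3]
width: 60.6
t 29.25 q [0.58, 0.336, 1.723, 0.001, 1.084, 0.572] p [476.0, 326.3, 238.4] F [0.1, -0.2, 0.3] w 60.6
y [-0.002, -0.001, -1.0] z [1.0, 0.008, -0.002]
1543 [[464.8, 284.1, 128.8], [472.9, 330.3, 130.4], [480.9, 369.5, 131.8]]
455 [[481.3, 284.5, 140.9], [483.5, 328.7, 142.4], [485.9, 369.6, 143.6]]
1729 [[564.2, 285.9, 126.7], [572.5, 330.8, 130.5], [581.4, 370.1, 132.2]]
632 [[580.9, 285.6, 137.5], [582.6, 330.6, 142.1], [585.8, 370.1, 143.7]]
```

View pics/v_side.png

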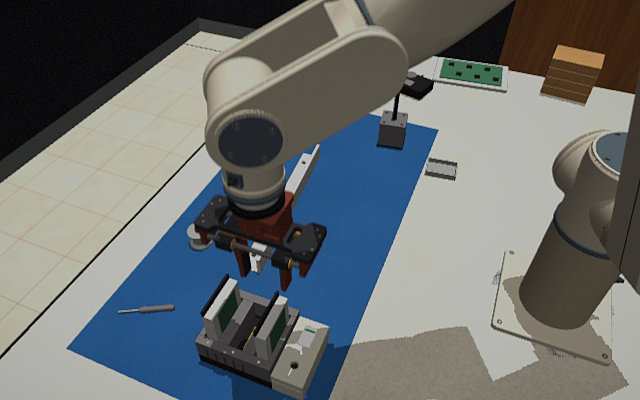

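View pics/v_wrist.png

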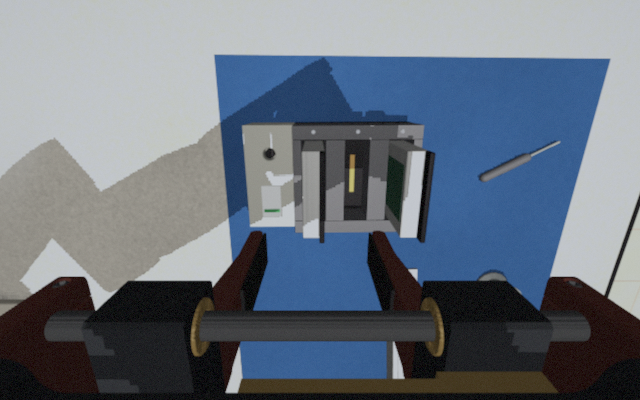

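View pics/v_top.png

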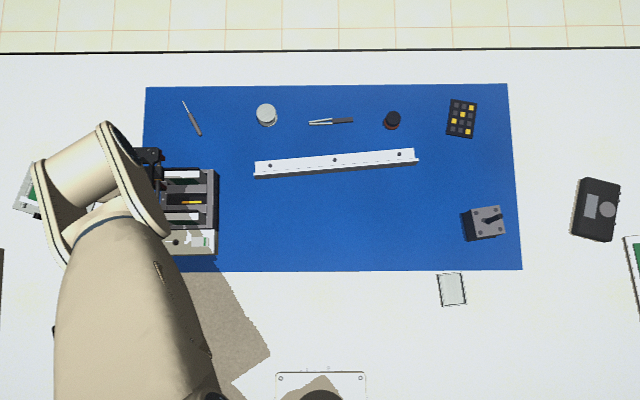

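```bash
python3 - <<'E'
from h import *
rel([440,-380,240],toolR(-41))
E
```

```text
shift cm [70.71, -0.23, -4.35] turn [-0.002, 0.724, -0.004] deg 41.5 dist 708
```

```bash
python3 -m jog '[[0.7,[5,-0.5,-0.3],[0,0.05,0]],[0.7,[10,-1,-0.6],[0,0.15,0]],[0.7,[15,-1,-1],[0,0.25,0]],[0.7,[20,-1,-1.5],[0,0.35,0]],[0.7,[25,-1,-2],[0,0.45,0]],[0.7,[30,-1,-2.3],[0,0.55,0]],[0.7,[35,-1,-2.5],[0,0.65,0]],[0.7,[40,-1,-3],[0,0.724,0]]]'
python3 - <<'E'
from h import *
obs();rel([440,-380,240],toolR(-41))
E
```

```text
t: 30.2
ee_pos: [448.6, -73.9, 245.9]
orientation: [-0.782, 1.718, -1.716]
ft_force: [1.1, 0.2, -0.0]
width: 61.5
t 30.20 q [-0.189, 0.14, 1.968, -0.001, 1.037, 0.531] p [448.6, -73.9, 245.9] F [1.1, 0.2, -0.0] w 61.5
y [-0.003, -0.001, -1.0] z [0.752, -0.659, -0.002]
shift cm [23.59, 0.61, 19.53] turn [0.002, -0.004, 0.003] deg 0.3 dist 306
```

```bash
python3 -m jog '[[1,[4,0,3.3],[0,0,0]],[1,[8,0,6.6],[0,0,0]],[1,[12,0,10],[0,0,0]],[1,[16,0.3,13.3],[0,0,0]],[1,[20,0.6,16.6],[0,0,0]],[1,[23.6,0.6,19.5],[0,0,0]],[1,[23.6,0.6,19.5],[0,0,0]],[1,[23.6,0.6,19.5],[0,0,0]]]'
python3 - <<'E'
from h import *
obs()
from workcell import ctrl
for nm in ("side","wrist","top"):
    d=ctrl.get_image(nm); cv2.imwrite(f"pics/w_{nm}.png",d["color"][:,:,::-1]); np.savez(f"pics/w_{nm}.npz",**d)
crop(load("pics/w_wrist.npz"),220,150,480,350,3,"pics/w_w.png")
E
```

```text
t: 31.0
ee_pos: [440.9, -378.7, 239.4]
orientation: [-0.782, 1.719, -1.714]
ft_force: [-0.6, 0.5, 0.0]
width: 87.8
t 31.00 q [-0.729, 0.342, 1.712, -0.002, 1.092, -0.01] p [440.9, -378.7, 239.4] F [-0.6, 0.5, 0.0] w 87.8
y [-0.004, 0.001, -1.0] z [0.753, -0.658, -0.004]
```

View pics/w_wrist.png

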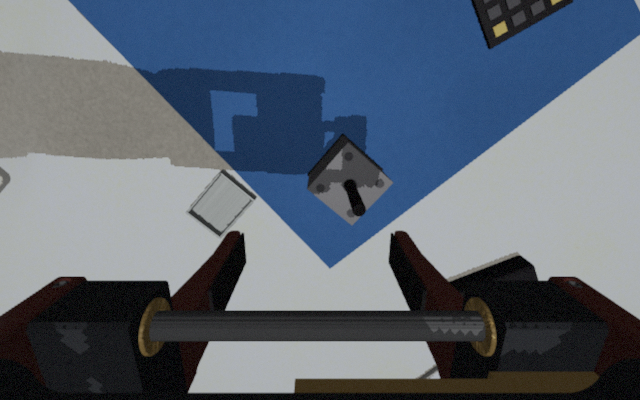

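View pics/w_side.png

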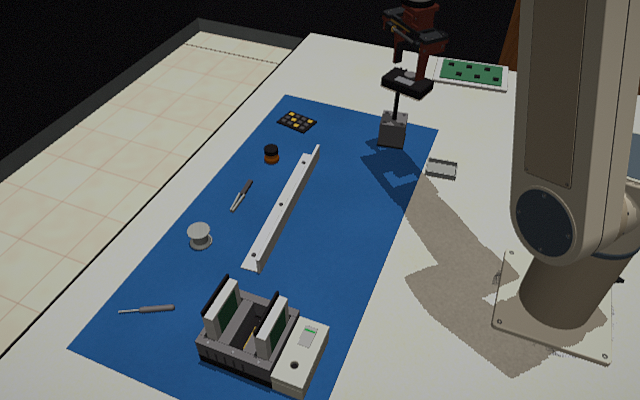

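View pics/w_w.png

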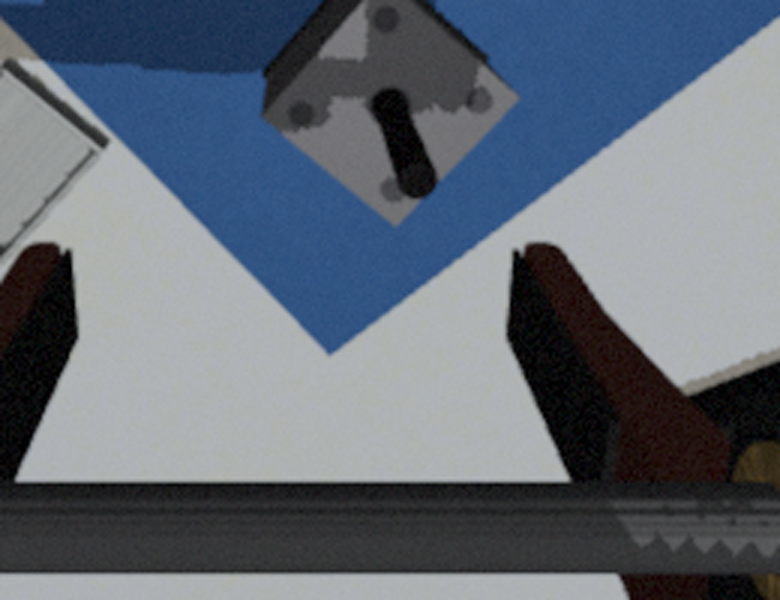

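```bash
python3 - <<'E'
from h import *
d=load("pics/w_wrist.npz");W=cloud(d).reshape(-1,3)
m=(abs(W[:,0]-466)<25)&(abs(W[:,1]+407)<25)&(W[:,2]>153)&(W[:,2]<162);print(m.sum(),W[m].mean(0),np.median(W[m],0), W[m].min(0),W[m].max(0))
m=(abs(W[:,0]-466)<40)&(abs(W[:,1]+407)<40)&(W[:,2]>85)&(W[:,2]<150);print(m.sum(),np.median(W[m],0),W[m].min(0),W[m].max(0))
m=(abs(W[:,0]-466)<60)&(abs(W[:,1]+407)<60)&(W[:,2]>70)&(W[:,2]<80);print(m.sum(),W[m].mean(0),(W[m].min(0)+W[m].max(0))/2)
s=load("pics/a_side.npz");W=cloud(s).reshape(-1,3)
for lo in (90,110,130):
    m=(abs(W[:,0]-466)<40)&(abs(W[:,1]+407)<40)&(W[:,2]>lo)&(W[:,2]<lo+20)
    if m.sum(): print("side",lo,m.sum(),np.median(W[m],0))
E
```

```text
148 [ 464.59618864 -404.08947075  157.11126613] [ 464.58135277 -404.13623573  157.29427085] [ 458.82451074 -410.42329909  153.15613018] [ 470.16673891 -398.67145733  159.20764201]
234 [ 466.3991229  -399.84601552  122.471533  ] [ 458.76617514 -407.02364495   85.45869678] [ 470.29188092 -398.5600672   149.96440648]
3253 [ 465.99348361 -401.12330597   76.40361573] [ 464.44265604 -404.28035588   75.03570582]
side 90 31 [ 464.45249887 -402.04583056  100.83480974]
side 110 28 [ 464.13040257 -404.04602631  119.9240762 ]
side 130 31 [ 463.84460115 -402.81220175  139.22956423]
```

```bash
python3 - <<'E'
from h import *
rel([464.8,-404.8,112],toolR(-41))
E
```

```text
shift cm [0.61, 12.83, 3.65] turn [0.003, 0.001, 0.002] deg 0.2 dist 134
```

```bash
python3 -m jog '[[1,[0.6,0,3.65],[0,0,0]],[1,[0.6,3,3.65],[0,0,0]],[1,[0.6,6.5,3.65],[0,0,0]],[0.8,[0.6,10,3.65],[0,0,0]],[0.6,[0.6,12.3,3.65],[0,0,0]],[0.5,[0.6,12.8,3.65],[0,0,0]],[0.5,[0.6,12.8,3.65],[0,0,0]],[0.5,[0.6,12.8,3.65],[0,0,0]]]'
python3 - <<'E'
from h import *
obs();rel([464.8,-404.8,112],toolR(-41))
from workcell import ctrl
for nm in ("side","wrist"):
    d=ctrl.get_image(nm); np.savez(f"pics/x_{nm}.npz",**d)
crop(load("pics/x_wrist.npz"),220,150,420,300,4,"pics/x_w.png")
crop(load("pics/x_side.npz"),350,40,450,160,5,"pics/x_s.png")
E
```

```text
t: 31.95
ee_pos: [466.2, -406.7, 114.5]
orientation: [-0.783, 1.712, -1.715]
ft_force: [0.1, 0.0, -0.6]
width: 51.4
t 31.95 q [-0.736, 0.549, 1.712, -0.003, 0.879, -0.019] p [466.2, -406.7, 114.5] F [0.1, 0.0, -0.6] w 51.4
y [-0.001, -0.002, -1.0] z [0.755, -0.655, 0.001]
shift cm [-0.05, 0.25, -0.23] turn [-0.001, 0.001, 0.002] deg 0.1 dist 3
```

View pics/x_w.png

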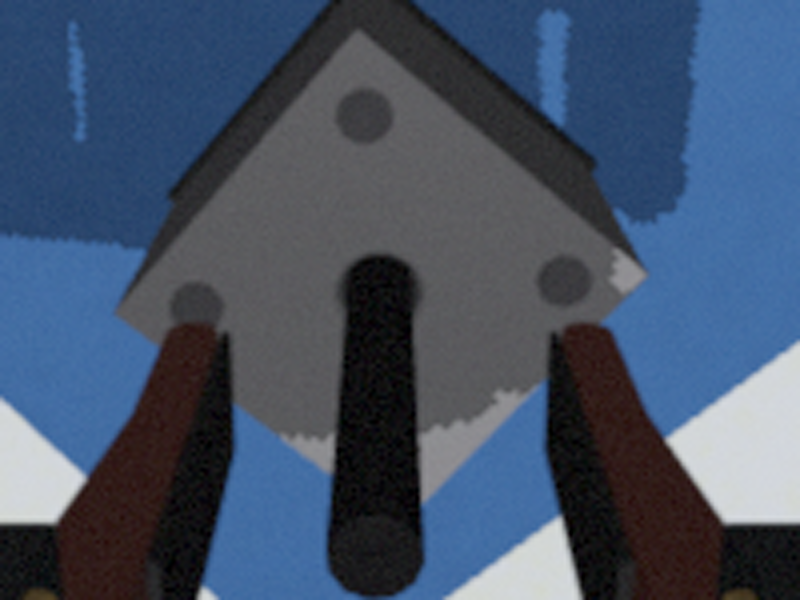

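View pics/x_s.png

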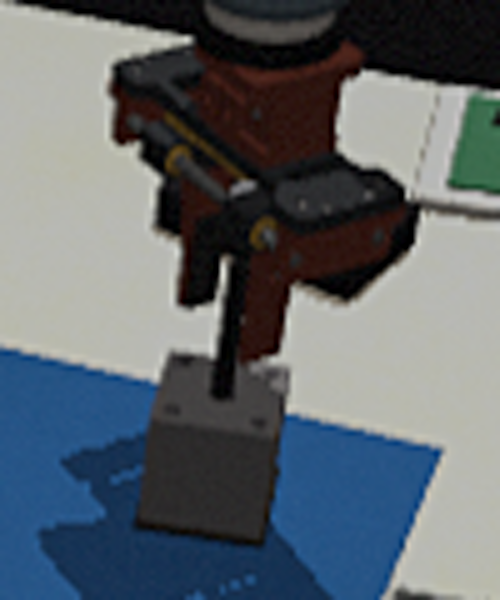

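```bash
python3 - <<'E'
from h import *
d=load("pics/x_wrist.npz");f=lambda x,y,p:px(d,220+x/4,150+y/4,plane=p)
a=f(376,555,156);b=f(380,283,75);print(a,b)
from workcell import ctrl
o=ctrl.get_obs();R=Ro.from_rotvec(o["orientation"]).as_matrix()
print((R.T@(a-o["ee_pos"])).round(1),(R.T@(b-o["ee_pos"])).round(1))
E
```

```text
[ 464.08980169 -406.13052463  156.        ] [ 465.51601366 -404.72618848   75.        ]
[  0.7 -41.2  -2.2] [-1.5 39.8 -2.2]
```

```bash
python3 -m jog '[[0.4,[-0.04,0.2,-0.2],[0,0,0]],[0.2,[-0.04,0.2,-0.2],[0,0,0]],[0,[-0.04,0.2,-0.2],[0,0,0]],[0,[-0.04,0.2,-0.2],[0,0,0]],[0,[-0.04,0.2,-0.2],[0,0,0]],[0,[-0.04,0.2,-0.2],[0,0,0]],[0,[-0.04,0.2,-0.2],[0,0,0]],[0,[-0.04,0.2,-0.2],[0,0,0]]]'
python3 - <<'E'
from h import *
obs()
E
```

```text
t: 32.85
ee_pos: [464.0, -405.2, 111.0]
orientation: [-0.783, 1.715, -1.715]
ft_force: [-1.2, -0.0, 0.6]
width: 10.3
t 32.85 q [-0.736, 0.551, 1.719, -0.003, 0.873, -0.019] p [464.0, -405.2, 111.0] F [-1.2, -0.0, 0.6] w 10.3
y [-0.002, -0.001, -1.0] z [0.755, -0.656, -0.001]
```

```bash
python3 -m jog '[[0,[0,0,0],[0,0,0]],[0,[0,0,0],[0,0,0]],[0,[0,0,0],[0,0,0]]]'
python3 - <<'E'
from h import *
obs()
from workcell import ctrl
d=ctrl.get_image("wrist"); np.savez("pics/y_wrist.npz",**d)
crop(d,220,150,420,300,4,"pics/y_w.png")
E
```

```text
t: 33.15
ee_pos: [464.0, -405.2, 111.0]
orientation: [-0.783, 1.715, -1.715]
ft_force: [0.3, -0.1, 0.6]
width: 10.8
t 33.15 q [-0.736, 0.551, 1.719, -0.003, 0.872, -0.019] p [464.0, -405.2, 111.0] F [0.3, -0.1, 0.6] w 10.8
y [-0.002, -0.001, -1.0] z [0.755, -0.656, -0.001]
```

View pics/y_w.png

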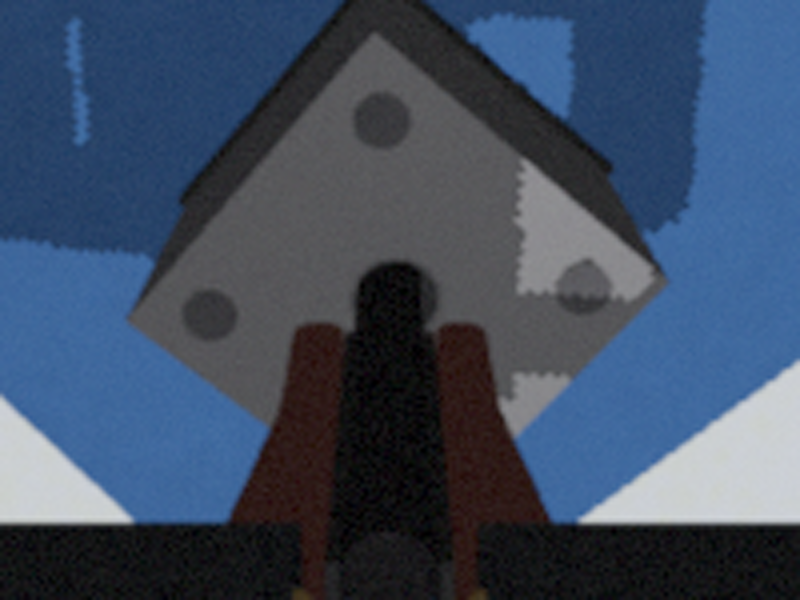

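```bash
python3 -m jog '[[0,[0,-1,0.05],[0,0,0]],[0,[0,-2.5,0.08],[0,0,0]],[0,[0,-5,0.08],[0,0,0]],[0,[0,-8,0.08],[0,0,0]],[0,[0,-11,0.08],[0,0,0]],[0,[0,-14,0.08],[0,0,0]],[0,[0,-15,0.08],[0,0,0]],[0,[0,-15,0.08],[0,0,0]]]'
python3 - <<'E'
from h import *
obs()
from workcell import ctrl
d=ctrl.get_image("side"); np.savez("pics/z_side.npz",**d); crop(d,340,0,460,160,4,"pics/z_s.png")
rel([421.7,353.8,256],toolR(40))
E
```

```text
t: 34.0
ee_pos: [465.6, -406.1, 263.3]
orientation: [-0.782, 1.711, -1.717]
ft_force: [-0.1, -0.3, -0.7]
width: 10.4
t 34.00 q [-0.735, 0.369, 1.612, -0.002, 1.157, -0.019] p [465.6, -406.1, 263.3] F [-0.1, -0.3, -0.7] w 10.4
y [0.001, -0.003, -1.0] z [0.755, -0.656, 0.003]
shift cm [-54.46, 0.44, -53.08] turn [0.001, -1.414, 0.002] deg 81.0 dist 761
```

View pics/z_s.png

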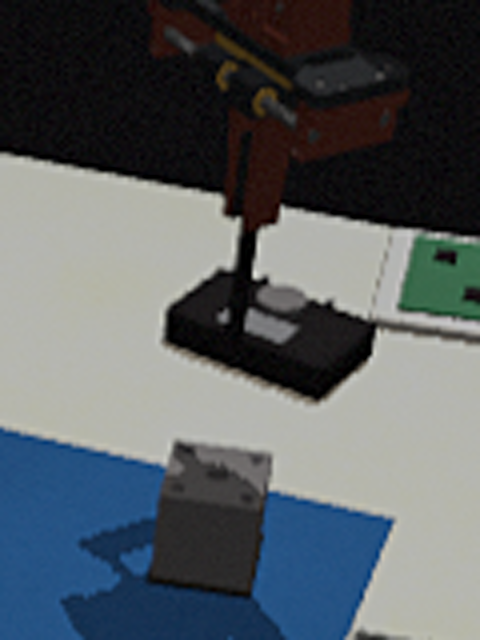

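```bash
python3 -m jog '[[0,[-2,0,-2],[0,-0.1,0]],[0,[-5,0,-5],[0,-0.2,0]],[0,[-8.5,0,-8.5],[0,-0.3,0]],[0,[-12,0,-12],[0,-0.4,0]],[0,[-15.5,0,-15],[0,-0.5,0]],[0,[-19,0.2,-18.5],[0,-0.6,0]],[0,[-22.5,0.2,-22],[0,-0.7,0]],[0,[-26,0.2,-25],[0,-0.8,0]]]'
python3 - <<'E'
from h import *
obs()
rel([421.7,353.8,256],toolR(40))
E
```

```text
t: 34.85
ee_pos: [444.8, -43.2, 257.0]
orientation: [-1.254, 1.148, -1.141]
ft_force: [0.4, -0.3, -0.9]
width: 10.2
t 34.85 q [-0.123, 0.114, 1.97, -0.001, 1.064, -0.21] p [444.8, -43.2, 257.0] F [0.4, -0.3, -0.9] w 10.2
y [-0.006, -0.0, -1.0] z [0.996, 0.088, -0.006]
shift cm [-39.75, 0.1, 1.2] turn [0.005, -0.61, -0.002] deg 35.0 dist 398
```

```bash
python3 -m jog '[[0,[-4.5,0,0.2],[0,-0.1,0]],[0,[-9,0,0.3],[0,-0.2,0]],[0,[-14,0,0.5],[0,-0.3,0]],[0,[-19,0,0.7],[0,-0.4,0]],[0,[-24,0,0.8],[0,-0.5,0]],[0,[-29,0,1],[0,-0.6,0]],[0,[-33,0,1.1],[0,-0.61,0]],[0,[-36,0,1.2],[0,-0.61,0]]]'
python3 -m jog '[[0,[-2.8,1,2.2],[0,0,0]],[0,[-2.8,3,2.2],[0,0,0]],[0,[-2.8,5,2.2],[0,0,0]],[0,[-2.8,5,2.2],[0,0,0]]]'
python3 - <<'E'
from h import *
obs()
rel([421.7,353.8,195],toolR(40))
from workcell import ctrl
for nm in ("side","wrist"):
    d=ctrl.get_image(nm); np.savez(f"pics/aa_{nm}.npz",**d)
crop(load("pics/aa_wrist.npz"),220,100,420,250,4,"pics/aa_w.png")
crop(load("pics/aa_side.npz"),190,180,350,390,3.5,"pics/aa_s.png")
E
```

```text
t: 35.65
ee_pos: [427.0, 316.4, 256.5]
orientation: [-1.465, 0.686, -0.68]
ft_force: [0.0, 0.3, -0.3]
width: 10.8
t: 36.05
ee_pos: [424.7, 348.4, 204.1]
orientation: [-1.47, 0.689, -0.68]
ft_force: [0.2, -0.8, -1.1]
width: 10.6
t 36.05 q [0.665, 0.341, 1.806, 0.001, 1.005, -0.03] p [424.7, 348.4, 204.1] F [0.2, -0.8, -1.1] w 10.6
y [-0.009, -0.006, -1.0] z [0.768, 0.64, -0.011]
shift cm [-0.61, 0.91, 0.12] turn [0.011, -0.003, -0.001] deg 0.6 dist 11
```

View pics/aa_w.png

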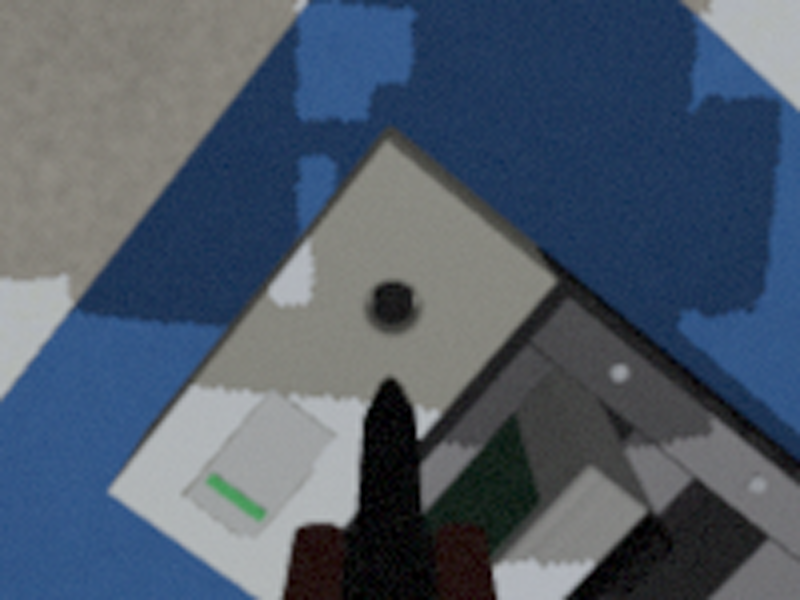

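View pics/aa_s.png

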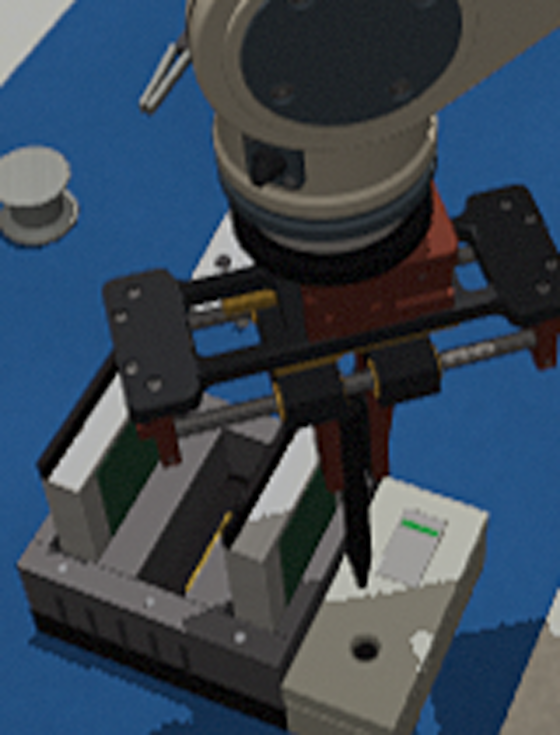

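```bash
python3 - <<'E'
from h import *
d=load("pics/aa_wrist.npz");f=lambda x,y,p:px(d,220+x/4,100+y/4,plane=p)
print("hole",f(391,306,50),"tip",f(390,382,99))
s=load("pics/aa_side.npz");g=lambda x,y,p:px(s,190+x/3.5,180+y/3.5,plane=p)
print("hole",g(365,648,50),"tip",g(362,582,99))
E
```

```text
hole [421.62059764 354.22123065  50.        ] tip [425.9586277  349.02645785  99.        ]
hole [420.90280292 353.2349629   50.        ] tip [424.57875778 345.16573834  99.        ]
```

```bash
python3 - <<'E'
from h import *
rel([421.2,354,166],toolR(40))
E
```

```text
shift cm [-0.7, 4.13, -0.1] turn [0.005, -0.004, -0.001] deg 0.4 dist 42
```

```bash
python3 -m jog '[[0,[-0.7,1,-0.1],[0.005,0,0]],[0,[-0.7,2.5,-0.1],[0.005,0,0]],[0,[-0.7,3.6,-0.1],[0.005,0,0]],[0,[-0.7,4.1,-0.1],[0.005,0,0]],[0,[-0.7,4.1,-0.1],[0.005,0,0]],[0,[-0.7,4.1,-0.1],[0.005,0,0]]]'
python3 - <<'E'
from h import *
obs()
rel([421.2,354,166],toolR(40))
from workcell import ctrl
for nm in ("side","wrist"):
    d=ctrl.get_image(nm); np.savez(f"pics/ab_{nm}.npz",**d)
crop(load("pics/ab_wrist.npz"),260,130,380,230,6,"pics/ab_w.png")
crop(load("pics/ab_side.npz"),240,320,340,390,7,"pics/ab_s.png")
E
```

```text
t: 36.75
ee_pos: [422.3, 354.9, 167.8]
orientation: [-1.457, 0.684, -0.685]
ft_force: [1.3, 0.8, -0.1]
width: 10.4
t 36.75 q [0.677, 0.387, 1.837, 0.001, 0.914, -0.018] p [422.3, 354.9, 167.8] F [1.3, 0.8, -0.1] w 10.4
y [0.002, 0.003, -1.0] z [0.769, 0.64, 0.003]
shift cm [-0.01, 0.18, -0.14] turn [-0.003, -0.004, -0.001] deg 0.3 dist 2
```

View pics/ab_w.png

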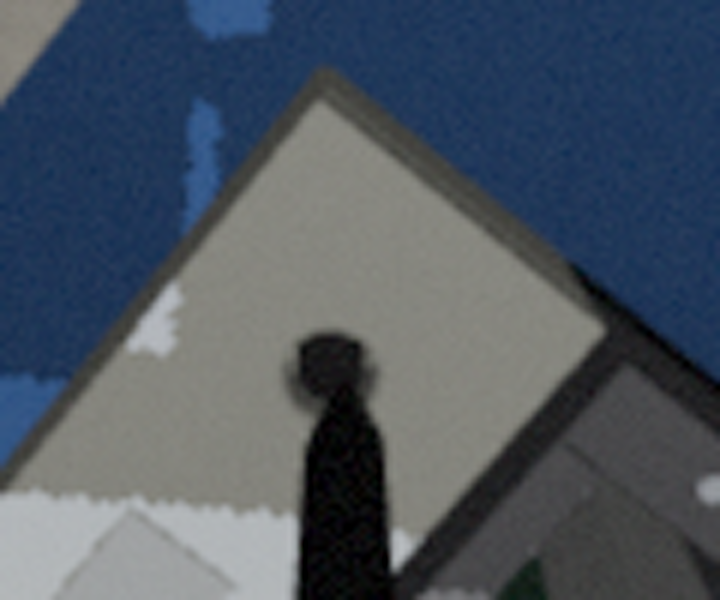

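View pics/ab_s.png

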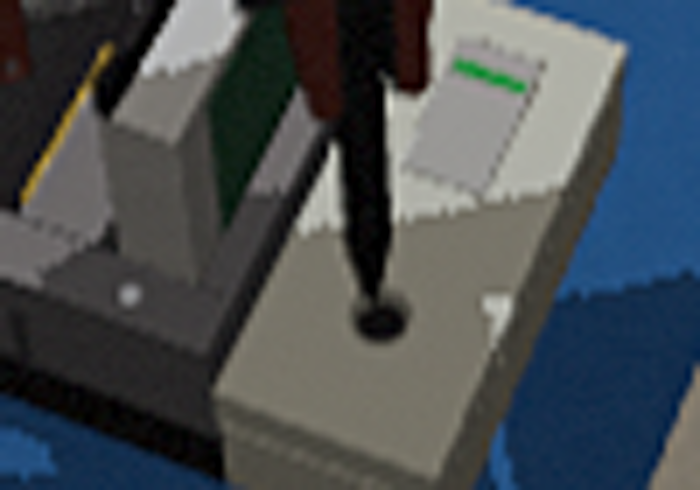

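```bash
python3 - <<'E'
from h import *
d=load("pics/ab_wrist.npz");f=lambda x,y,p:px(d,260+x/6,130+y/6,plane=p)
h=f(331,370,50);t=f(344,398,62.8);print("hole",h,"tip",t,(h-t).round(1))
s=load("pics/ab_side.npz");g=lambda x,y,p:px(s,240+x/7,320+y/7,plane=p)
h=g(381,322,50);t=g(372,297,62.8);print("hole",h,"tip",t,(h-t).round(1))
E
```

```text
hole [421.53946559 354.85581107  50.        ] tip [423.66700087 355.55517216  62.8       ] [ -2.1  -0.7 -12.8]
hole [420.0033118  354.60271223  50.        ] tip [421.71297815 355.31350268  62.8       ] [ -1.7  -0.7 -12.8]
```

```bash
python3 -m jog '[[0,[-0.07,0,-0.19],[0,0,0]],[0,[-0.07,0,-0.19],[0,0,0]],[0,[-0.07,0.5,-0.19],[0,0,0]],[0,[-0.07,1.0,-0.19],[0,0,0]],[0,[-0.07,1.5,-0.19],[0,0,0]],[0,[-0.07,1.5,-0.19],[0,0,0]]]'
python3 - <<'E'
from h import *
obs()
from workcell import ctrl
for nm in ("side","wrist"):
    d=ctrl.get_image(nm); np.savez(f"pics/ac_{nm}.npz",**d)
crop(load("pics/ac_wrist.npz"),260,130,380,230,6,"pics/ac_w.png")
crop(load("pics/ac_side.npz"),240,320,340,390,7,"pics/ac_s.png")
E
```

```text
t: 37.45
ee_pos: [419.7, 353.7, 151.4]
orientation: [-1.459, 0.684, -0.684]
ft_force: [-0.5, 0.4, -0.3]
width: 10.5
t 37.45 q [0.678, 0.408, 1.852, 0.001, 0.88, -0.017] p [419.7, 353.7, 151.4] F [-0.5, 0.4, -0.3] w 10.5
y [0.0, 0.001, -1.0] z [0.769, 0.64, 0.001]
```

View pics/ac_s.png

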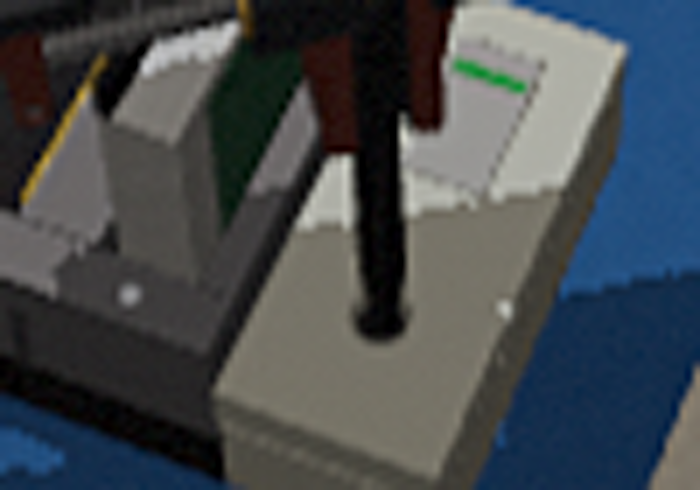

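View pics/ac_w.png

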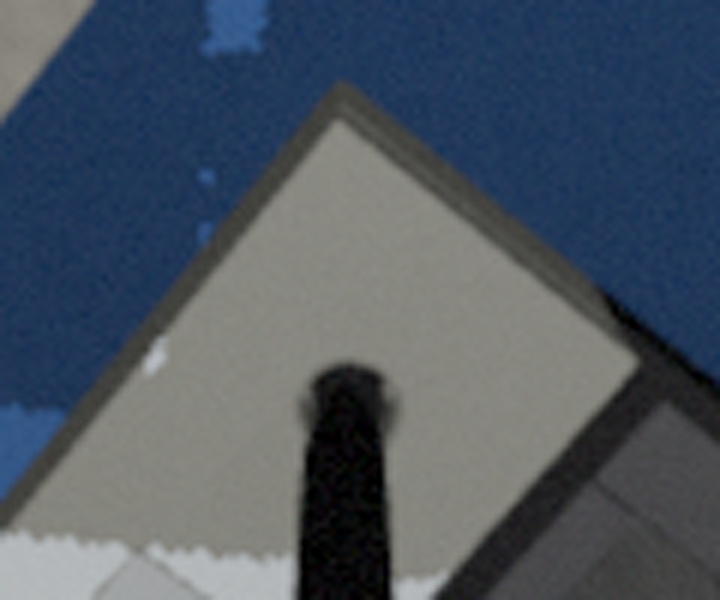

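```bash
python3 -m jog '[[0,[0.03,0.2,0.03],[0,0,0]],[0,[0.03,0.4,0.03],[0,0,0]],[0,[0.03,0.6,0.03],[0,0,0]],[0,[0.03,0.6,0.03],[0,0,0]]]'
python3 - <<'E'
from h import *
obs()
E
```

```text
t: 37.95
ee_pos: [420.8, 354.2, 146.6]
orientation: [-1.457, 0.683, -0.685]
ft_force: [0.6, -0.6, 2.1]
width: 10.4
t 37.95 q [0.678, 0.416, 1.854, 0.001, 0.869, -0.017] p [420.8, 354.2, 146.6] F [0.6, -0.6, 2.1] w 10.4
y [0.002, 0.003, -1.0] z [0.769, 0.64, 0.003]
```

```bash
python3 -m jog '[[0,[0,0.2,0],[0,0,0]],[0,[0,0.4,0],[0,0,0]],[0,[0,0.6,0],[0,0,0]],[0,[0,0.6,0],[0,0,0]]]'
python3 - <<'E'
from h import *
obs()
E
```

```text
t: 38.35
ee_pos: [422.1, 355.2, 143.9]
orientation: [-1.454, 0.682, -0.686]
ft_force: [-3.7, -3.2, 28.9]
width: 10.3
t 38.35 q [0.678, 0.421, 1.854, 0.001, 0.86, -0.017] p [422.1, 355.2, 143.9] F [-3.7, -3.2, 28.9] w 10.3
y [0.005, 0.005, -1.0] z [0.768, 0.64, 0.007]
```

```bash
python3 -m jog '[[0,[0,-0.12,0],[0,0,0]],[0,[0,-0.12,0],[0,0,0]],[0,[0,-0.12,0],[0,0,0]],[0,[0,-0.12,0],[0,0,0]],[0,[0,-0.12,0],[0,0,0]],[0,[0,-0.12,0],[0,0,0]],[0,[0,-0.12,0],[0,0,0]],[0,[0,-0.12,0],[0,0,0]]]'
python3 -m jog '[[0,[0,0,0],[0,0,0]],[0,[0,0,0],[0,0,0]],[0,[0,0,0],[0,0,0]],[0,[0,0,0],[0,0,0]],[0,[0,0,0],[0,0,0]],[0,[0,0,0],[0,0,0]],[0,[0,0,0],[0,0,0]],[0,[0,0,0],[0,0,0]]]'
python3 - <<'E'
from h import *
obs()
from workcell import ctrl
for nm in ("side","wrist"):
    d=ctrl.get_image(nm); np.savez(f"pics/ad_{nm}.npz",**d)
crop(load("pics/ad_wrist.npz"),220,130,420,280,4,"pics/ad_w.png")
crop(load("pics/ad_side.npz"),200,220,340,390,3.5,"pics/ad_s.png")
E
```

```text
t: 39.15
ee_pos: [421.7, 355.0, 144.4]
orientation: [-1.454, 0.682, -0.685]
ft_force: [-3.7, -3.6, 22.2]
width: 10.6
t: 39.95
ee_pos: [421.7, 355.0, 144.4]
orientation: [-1.454, 0.682, -0.685]
ft_force: [-3.9, -3.6, 22.8]
width: 10.6
t 39.95 q [0.678, 0.42, 1.854, 0.001, 0.862, -0.017] p [421.7, 355.0, 144.4] F [-3.9, -3.6, 22.8] w 10.6
y [0.004, 0.004, -1.0] z [0.768, 0.64, 0.006]
```

View pics/ad_s.png

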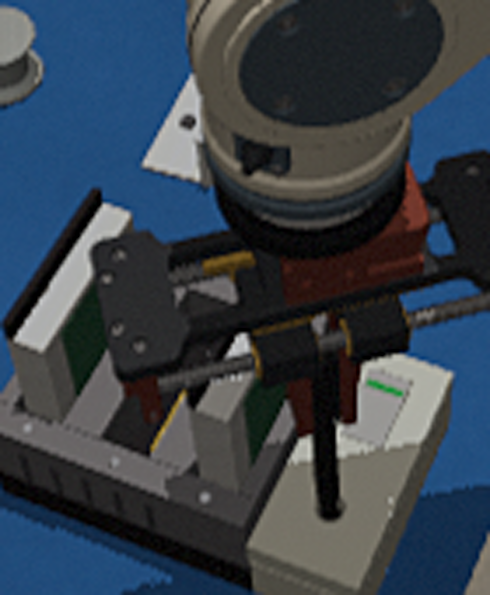

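View pics/ad_w.png

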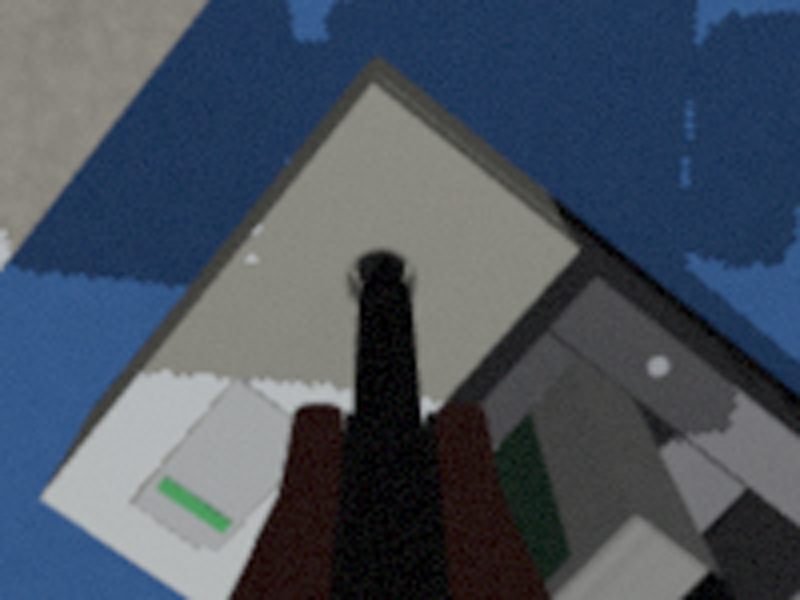

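```bash
python3 -m jog '[[0,[0,-1,0],[0,0,0]],[0,[0,-3,0],[0,0,0]],[0,[0,-6,0],[0,0,0]],[0,[0,-9,0],[0,0,0]],[0,[0,-11.5,0],[0,0,0]],[0,[0,-11.5,0],[0,0,0]]]'
python3 - <<'E'
from h import *
obs()
rel([464.6,-405.6,256],toolR(-41))
E
```

```text
t: 40.65
ee_pos: [421.9, 355.0, 260.0]
orientation: [-1.452, 0.681, -0.686]
ft_force: [-0.2, -0.3, -0.5]
width: 10.2
t 40.65 q [0.677, 0.268, 1.765, 0.001, 1.099, -0.017] p [421.9, 355.0, 260.0] F [-0.2, -0.3, -0.5] w 10.2
y [0.006, 0.006, -1.0] z [0.769, 0.64, 0.009]
shift cm [61.19, -0.05, -45.38] turn [-0.007, 1.41, -0.007] deg 80.8 dist 762
```

```bash
python3 -m jog '[[0,[2.5,0,-2],[0,0.1,0]],[0,[6,0,-4.5],[0,0.2,0]],[0,[10,0,-7.5],[0,0.3,0]],[0,[14,0,-10.4],[0,0.4,0]],[0,[18,0,-13.3],[0,0.5,0]],[0,[22,0,-16.3],[0,0.6,0]],[0,[26,0,-19.3],[0,0.7,0]],[0,[30,0,-22.2],[0,0.8,0]]]'
python3 - <<'E'
from h import *
obs()
rel([464.6,-405.6,256],toolR(-41))
E
```

```text
t: 41.45
ee_pos: [440.7, -20.7, 254.8]
orientation: [-1.153, 1.291, -1.288]
ft_force: [1.3, -0.3, -0.7]
width: 10.5
t 41.45 q [-0.076, 0.104, 1.986, 0.003, 1.051, 0.033] p [440.7, -20.7, 254.8] F [1.3, -0.3, -0.7] w 10.5
y [0.0, 0.003, -1.0] z [0.994, -0.109, 0.0]
shift cm [38.0, -0.22, 6.59] turn [0.001, 0.606, -0.002] deg 34.7 dist 386
```

```bash
python3 -m jog '[[0,[4.5,0,0.8],[0,0.1,0]],[0,[9,0,1.6],[0,0.2,0]],[0,[14,0,2.4],[0,0.3,0]],[0,[19,-0.2,3.3],[0,0.4,0]],[0,[24,-0.2,4.2],[0,0.5,0]],[0,[29,-0.2,5],[0,0.606,0]],[0,[33,-0.2,5.7],[0,0.606,0]],[0,[36,-0.2,6.3],[0,0.606,0]]]'
python3 - <<'E'
from h import *
obs()
rel([464.6,-405.6,215],toolR(-41))
E
```

```text
t: 42.25
ee_pos: [465.5, -385.9, 255.2]
orientation: [-0.781, 1.715, -1.709]
ft_force: [0.5, 0.6, -0.9]
width: 10.6
t 42.25 q [-0.713, 0.359, 1.646, 0.003, 1.138, -0.001] p [465.5, -385.9, 255.2] F [0.5, 0.6, -0.9] w 10.6
y [0.0, 0.003, -1.0] z [0.756, -0.655, -0.002]
shift cm [1.56, 4.02, 1.23] turn [0.002, 0.002, -0.003] deg 0.2 dist 45
```

```bash
python3 -m jog '[[0,[1,0,0.8],[0.002,0.002,0]],[0,[1.56,0.5,1.23],[0.002,0.002,0]],[0,[1.56,2,1.23],[0.002,0.002,0]],[0,[1.56,4,1.23],[0.002,0.002,0]],[0,[1.56,5.5,1.23],[0.002,0.002,0]],[0,[1.56,5.5,1.23],[0.002,0.002,0]],[0,[1.56,5.5,1.23],[0.002,0.002,0]]]'
python3 - <<'E'
from h import *
obs()
rel([464.6,-405.6,185],toolR(-41))
from workcell import ctrl
for nm in ("side","wrist"):
    d=ctrl.get_image(nm); np.savez(f"pics/ae_{nm}.npz",**d)
crop(load("pics/ae_wrist.npz"),260,130,380,230,6,"pics/ae_w.png")
crop(load("pics/ae_side.npz"),350,50,450,160,6,"pics/ae_s.png")
E
```

```text
t: 42.95
ee_pos: [465.7, -402.2, 201.6]
orientation: [-0.78, 1.712, -1.71]
ft_force: [-0.1, -0.3, -1.1]
width: 10.1
t 42.95 q [-0.733, 0.433, 1.669, 0.004, 1.039, -0.022] p [465.7, -402.2, 201.6] F [-0.1, -0.3, -1.1] w 10.1
y [0.002, 0.002, -1.0] z [0.757, -0.654, 0.001]
shift cm [0.33, 1.66, 0.14] turn [-0.001, 0.003, -0.003] deg 0.2 dist 17
```

View pics/ae_w.png

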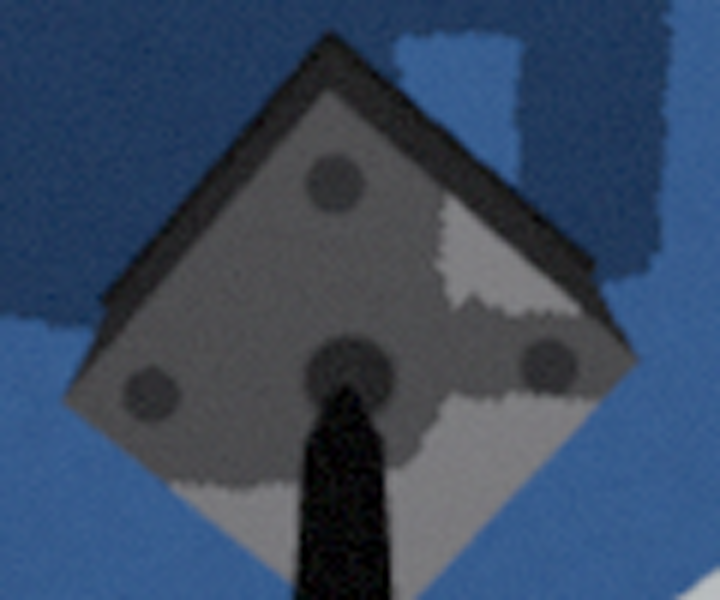

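View pics/ae_s.png

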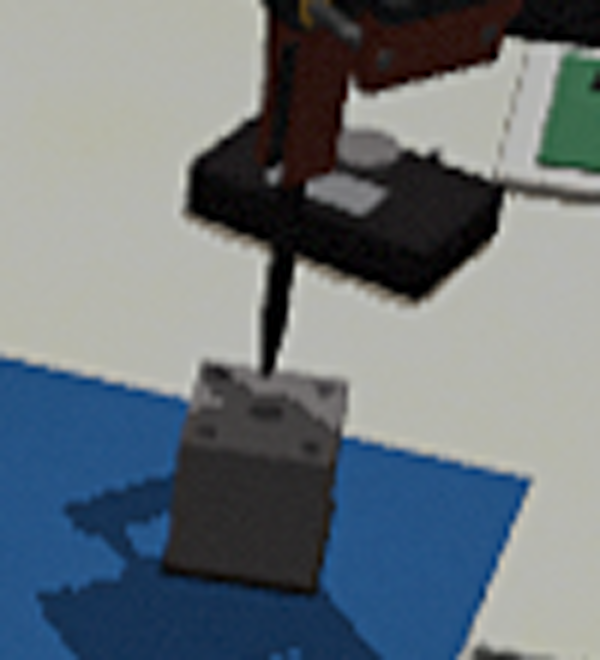

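```bash
python3 - <<'E'
from h import *
from workcell import ctrl
o=ctrl.get_obs();R=Ro.from_rotvec(o["orientation"]).as_matrix()
d=load("pics/ae_wrist.npz");f=lambda x,y,p:px(d,260+x/6,130+y/6,plane=p)
for zz in (96.5,98):
    h=f(349,374,75);t=f(346,388,zz);print("hole",h,"tip",t,(h-t).round(1), (R.T@(h-t)).round(1))
s=load("pics/ae_side.npz");g=lambda x,y,p:px(s,350+x/6,50+y/6,plane=p)
h=g(268,409,75);t=g(267,374,97.3);print("hole",h,"tip",t,(h-t).round(1),(R.T@(h-t)).round(1))
E
```

```text
hole [ 464.93483064 -405.38955969   75.        ] tip [ 467.13109032 -401.89786983   96.5       ] [ -2.2  -3.5 -21.5] [ 4.1 21.5  0.6]
hole [ 464.93483064 -405.38955969   75.        ] tip [ 467.42567507 -401.54546816   98.        ] [ -2.5  -3.8 -23. ] [ 4.6 23.   0.6]
hole [ 462.81397319 -408.53697711   75.        ] tip [ 464.21021084 -402.70577586   97.3       ] [ -1.4  -5.8 -22.3] [ 5.4 22.3  2.7]
```

```bash
python3 -m jog '[[0,[0.38,0,0.1],[0,0,0]],[0,[0.38,0.5,0.1],[0,0,0]],[0,[0.38,1.0,0.1],[0,0,0]],[0,[0.38,1.7,0.1],[0,0,0]],[0,[0.38,1.7,0.1],[0,0,0]],[0,[0.38,1.7,0.1],[0,0,0]]]'
python3 - <<'E'
from h import *
obs()
from workcell import ctrl
for nm in ("side","wrist"):
    d=ctrl.get_image(nm); np.savez(f"pics/af_{nm}.npz",**d)
crop(load("pics/af_wrist.npz"),260,130,380,230,6,"pics/af_w.png")
crop(load("pics/af_side.npz"),350,50,450,160,6,"pics/af_s.png")
E
```

```text
t: 43.65
ee_pos: [463.8, -406.5, 184.5]
orientation: [-0.779, 1.712, -1.711]
ft_force: [0.1, -0.0, -0.7]
width: 10.5
t 43.65 q [-0.741, 0.455, 1.678, 0.004, 1.008, -0.029] p [463.8, -406.5, 184.5] F [0.1, -0.0, -0.7] w 10.5
y [0.003, 0.002, -1.0] z [0.756, -0.655, 0.001]
```

View pics/af_w.png

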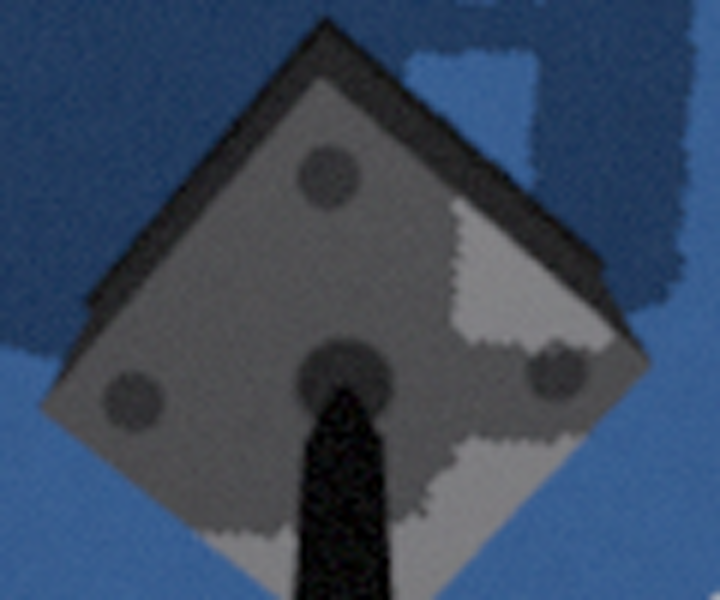

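View pics/af_s.png

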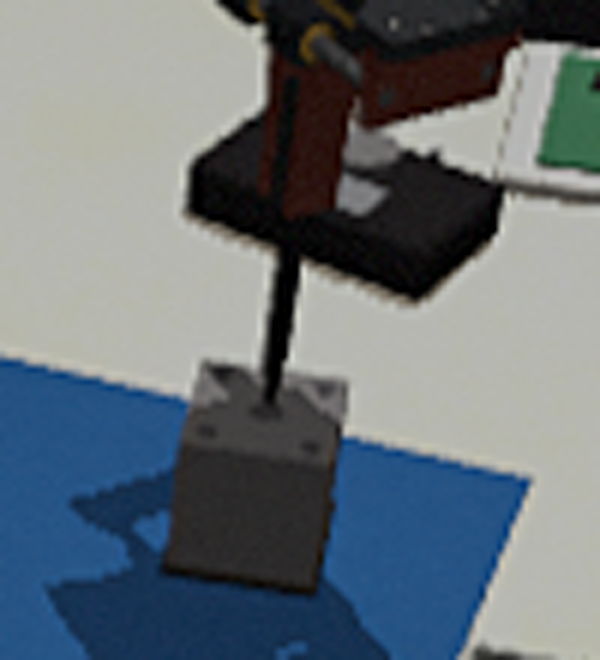

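```bash
python3 - <<'E'
from h import *
from workcell import ctrl
o=ctrl.get_obs();R=Ro.from_rotvec(o["orientation"]).as_matrix()
d=load("pics/af_wrist.npz");f=lambda x,y,p:px(d,260+x/6,130+y/6,plane=p)
for zz in (79.5,81):
    h=f(344,384,75);t=f(343,390,zz);print("hole",h,"tip",t,(R.T@(h-t)).round(1))
s=load("pics/af_side.npz");g=lambda x,y,p:px(s,350+x/6,50+y/6,plane=p)
h=g(267,410,75);t=g(271,403,80.3);print("hole",h,"tip",t,(R.T@(h-t)).round(1))
E
```

```text
hole [ 464.40429556 -405.93074309   75.        ] tip [ 464.51708059 -405.53589596   79.5       ] [0.4 4.5 0.2]
hole [ 464.40429556 -405.93074309   75.        ] tip [ 464.81595175 -405.18470429   81.        ] [0.9 6.  0.2]
hole [ 463.01339944 -407.58320901   75.        ] tip [ 461.27548614 -405.99786851   80.3       ] [0.1 5.3 2.3]
```

```bash
python3 -m jog '[[0,[0.03,0.4,0.06],[0,0,0]],[0,[0.03,0.9,0.06],[0,0,0]],[0,[0.03,1.5,0.06],[0,0,0]],[0,[0.03,2.1,0.06],[0,0,0]],[0,[0.03,2.7,0.06],[0,0,0]],[0,[0.03,2.7,0.06],[0,0,0]]]'
python3 - <<'E'
from h import *
obs()
E
```

```text
t: 44.35
ee_pos: [463.8, -406.8, 156.7]
orientation: [-0.78, 1.713, -1.71]
ft_force: [-0.0, 0.6, 0.4]
width: 10.5
t 44.35 q [-0.741, 0.49, 1.695, 0.004, 0.957, -0.029] p [463.8, -406.8, 156.7] F [-0.0, 0.6, 0.4] w 10.5
y [0.002, 0.002, -1.0] z [0.756, -0.655, -0.0]
```

```bash
python3 -m jog '[[0,[-0.03,0.6,0.06],[0,0,0]],[0,[-0.05,1.2,0.06],[0,0,0]],[0,[-0.05,1.8,0.06],[0,0,0]],[0,[-0.05,2.4,0.06],[0,0,0]],[0,[-0.05,2.6,0.06],[0,0,0]],[0,[-0.05,2.6,0.06],[0,0,0]]]'
python3 - <<'E'
from h import *
obs()
E
python3 -m jog '[[0,[0,0.5,0],[0,0,0]],[0,[0,1.0,0],[0,0,0]],[0,[0,1.5,0],[0,0,0]],[0,[0,1.7,0],[0,0,0]],[0,[0,1.7,0],[0,0,0]]]'
python3 - <<'E'
from h import *
obs()
from workcell import ctrl
for nm in ("side","wrist"):
    d=ctrl.get_image(nm); np.savez(f"pics/ag_{nm}.npz",**d)
crop(load("pics/ag_wrist.npz"),220,130,420,280,4,"pics/ag_w.png")
E
```

```text
t: 44.95
ee_pos: [465.0, -407.1, 131.4]
orientation: [-0.779, 1.712, -1.711]
ft_force: [0.5, 0.1, -0.9]
width: 10.7
t 44.95 q [-0.74, 0.525, 1.706, 0.004, 0.91, -0.028] p [465.0, -407.1, 131.4] F [0.5, 0.1, -0.9] w 10.7
y [0.003, 0.002, -1.0] z [0.756, -0.655, 0.001]
t: 45.45
ee_pos: [465.0, -407.1, 114.4]
orientation: [-0.779, 1.712, -1.711]
ft_force: [0.9, 0.4, -0.6]
width: 10.5
t 45.45 q [-0.74, 0.548, 1.714, 0.004, 0.878, -0.029] p [465.0, -407.1, 114.4] F [0.9, 0.4, -0.6] w 10.5
y [0.003, 0.002, -1.0] z [0.756, -0.655, 0.001]
```

View pics/ag_w.png

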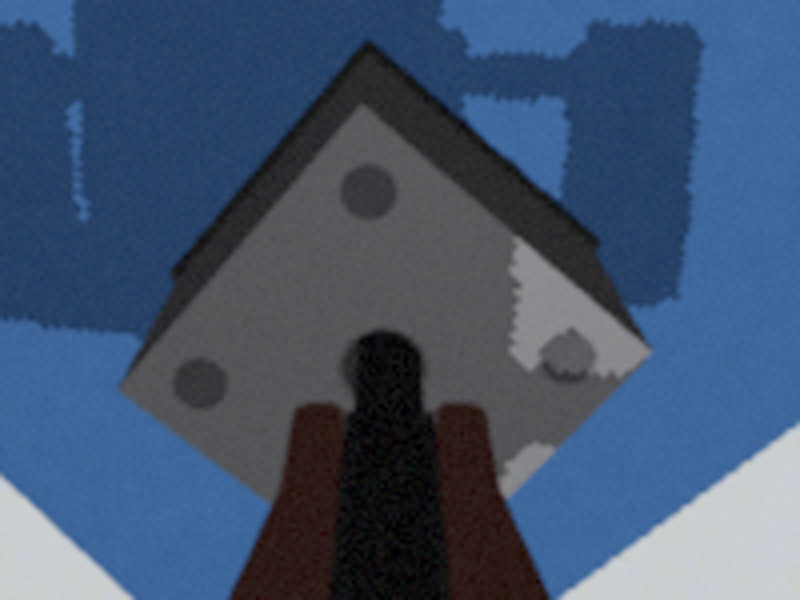

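```bash
python3 -m jog '[[0,[0,0.2,0],[0,0,0]],[0,[0,0.35,0],[0,0,0]],[0,[0,0.45,0],[0,0,0]],[0,[0,0.5,0],[0,0,0]],[0,[0,0.5,0],[0,0,0]]]'
python3 - <<'E'
from h import *
obs()
E
```

```text
t: 46.05
ee_pos: [465.5, -407.5, 110.7]
orientation: [-0.778, 1.711, -1.712]
ft_force: [-0.1, 0.9, 5.3]
width: 10.4
t 46.05 q [-0.74, 0.554, 1.715, 0.004, 0.87, -0.029] p [465.5, -407.5, 110.7] F [-0.1, 0.9, 5.3] w 10.4
y [0.004, 0.001, -1.0] z [0.756, -0.655, 0.002]
```

On the bottom (+5 N). Release and go up.

```bash
python3 -m jog '[[0.3,[0,-0.1,0],[0,0,0]],[0.4,[0,-0.1,0],[0,0,0]],[0.5,[0,-0.1,0],[0,0,0]],[0.5,[0,-0.5,0],[0,0,0]],[0.6,[0,-3,0],[0,0,0]],[0.7,[0,-7,0],[0,0,0]],[0.8,[0,-11,0],[0,0,0]],[1,[0,-14,0],[0,0,0]]]'
python3 -m jog '[[1,[0,0,-3],[0,0,0]],[1,[0,0,-7],[0,0,0]],[1,[0,0,-8],[0,0,0]],[1,[0,0,-8],[0,0,0]]]'
python3 - <<'E'
from h import *
obs()
from workcell import ctrl
for nm in ("side","top","wrist"):
    d=ctrl.get_image(nm); np.savez(f"pics/ah_{nm}.npz",**d); cv2.imwrite(f"pics/ah_{nm}.png",d["color"][:,:,::-1])
W=cloud(load("pics/ah_wrist.npz")).reshape(-1,3)
m=(abs(W[:,0]-466)<25)&(abs(W[:,1]+407)<25)&(W[:,2]>152)&(W[:,2]<165);print(m.sum(),np.median(W[m],0))
E
```

```text
t: 46.85
ee_pos: [465.1, -407.8, 252.7]
orientation: [-0.778, 1.709, -1.713]
ft_force: [-0.3, -0.0, -0.3]
width: 71.0
t: 47.25
ee_pos: [403.5, -354.3, 250.2]
orientation: [-0.779, 1.711, -1.712]
ft_force: [-0.1, 0.0, -0.5]
width: 87.8
t 47.25 q [-0.744, 0.26, 1.801, 0.003, 1.079, -0.032] p [403.5, -354.3, 250.2] F [-0.1, 0.0, -0.5] w 87.8
y [0.003, 0.001, -1.0] z [0.756, -0.655, 0.002]
149 [ 459.97467778 -404.25685812  157.22429882]
```

View pics/ah_side.png

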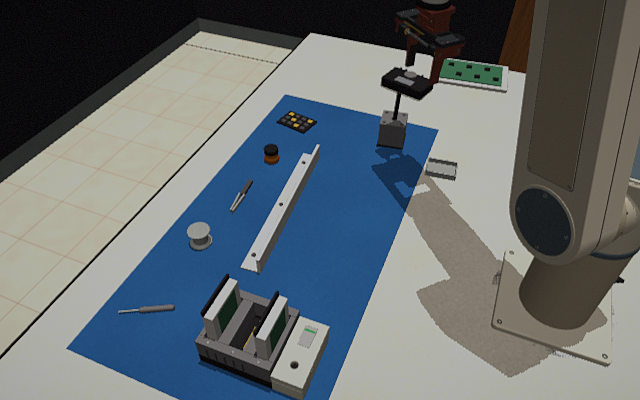

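View pics/ah_top.png

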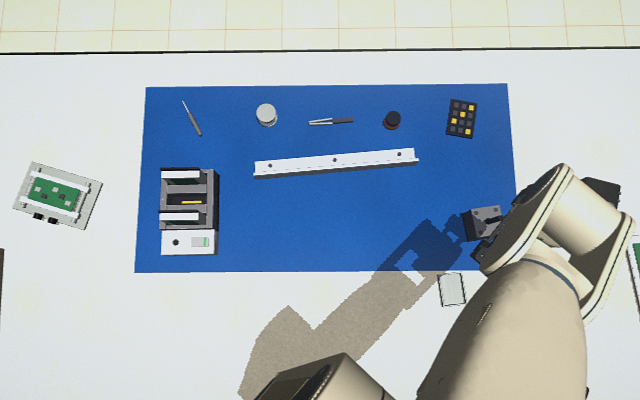

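View pics/ah_wrist.png

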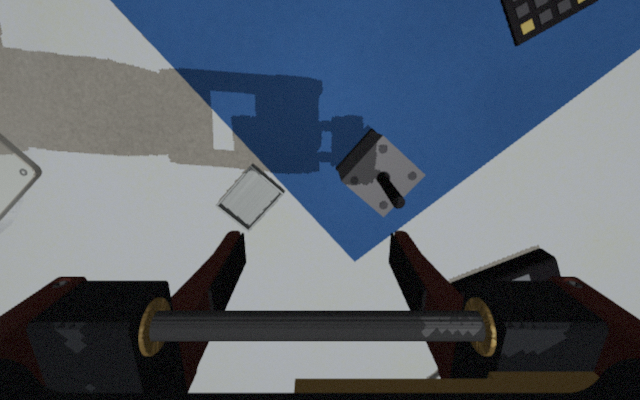

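```bash
python3 - <<'E'
from workcell import ctrl
print(ctrl.close_job())
E
```

```text
the job is handed in; nothing more can be done
None
```

The job is handed in after about 47 s of the 210 s, and my last checks found nothing failed. No verdict was given.

- **Drives:** Two drives were on the mat and no third one appeared in any view. I pushed each against the rail, tipped it upright and stood it contacts down, one in bay 2 and one in bay 0. The second drive got knocked about 5 cm partway through, so I measured it again first. The camera put both body ends at about 130 mm and both lips at about 142 mm. Fully home is 129 and 141 mm, and this camera reads about 1.5 mm high.
- **Start button:** I pressed it with the spudger and held it for about 1.6 s at 22–29 N, with the tip about 9–10 mm below the deck, which is fully in. The button travel itself can't be read, so this comes from force and height. The spudger did not slip in the gripper.
- **Spudger:** It is back point down in its stand hole at the same height as before (top at about 157 mm both times). It leans slightly within the hole's clearance, with its top about 4–5 mm off.
- **Rest of the bench:** In the last pictures the other things are where they were. The gripper is open and clear of everything.

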